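# Load the lock barrel and latch the sliding guard

## Robot

A 6-joint arm with a two-finger parallel gripper is mounted at the origin on the work surface. World frame = base frame: x ahead of the robot, y to its left, z up, the work surface at z = 0. Lengths are in mm, angles in rad, forces in N, time in s.
With the tool pointing down it reaches from about 325 to 925 mm from the base axis. Payload 3.1 kg.
Tool frame: the origin (TCP) lies on the centre line of the jaws, within the pads' length; the fingertips stand 17 mm ahead of it and the grasp point (between the pads) lies 2 mm behind it; z points along the fingers, x is the direction in which the jaws open and shut, and the axes are right-handed (so a half turn about z gives the same grasp; the last joint's range is limited). The gripper opens to 85 mm and grips with 20 to 120 N. Pads are 22 mm wide; open, the fingers measure 114 mm over their backs; the gripper's body (76 mm by 85 mm) begins 54 mm behind the grasp point. The pads swing forward as they close: fully open they stand 13 mm farther back than shut.
Start: joints at [-1.44, 0.217, 1.613, -0, 1.311, -0.112], TCP at [150.284, -606.675, 248.3] pointing down, gripper open.
Joint ranges: [-2.75, 2.75], [-0.78, 2.1], [0.31, 2.55], [-1.13, 4.27], [0.13, 2.63], [-2.58, 2.58]. Speed limits (rad/s): [2.79, 2.79, 3.14, 3.14, 3.14, 3.14].

## Interface

Orientations are given as [roll, pitch, yaw] about the fixed x, y, z axes, in that order (R = Rz(yaw) Ry(pitch) Rx(roll)).
In Python, from workcell import sensors, capture, r, nets gives the robot as it stands.
- The arm moves only by the shell command python3 -m inch 'ROWS' [FORCE]. ROWS is JSON, a list that holds one entry, the list of rows, each a list of 7 numbers: the gripper command: -1 is shut, 1 is fully open, values between are in proportion, then the shift along the tool's x, y, z scaled (see below), then the turn, a rotation vector about the tool's x, y, z scaled (see below). A call has exactly 10 rows; each row shifts and turns the commanded pose from where the row before left it, along the tool's axes as they then stand; what a row does not reach is not made up. The controller multiplies each number of a shift by 0.03 m and each number of a turn by 0.1 rad. A row lasts 1/12 s, in which the tool goes at most 41.7 mm and 7.16 degrees, less where a joint would pass 70% of its speed; a pose out of reach is approached as far as the arm can. A call with a number of a shift or a turn outside -1 to 1 is refused whole. A call with a gripper value outside its range is refused whole. The fingers move at their own pace and stop on an object; FORCE is the grip in N (left out, the last holds). Time passes only in rows, so rows that do not move let the fingers close, or fill a call up. It gives the time, the measured TCP pose, the force and the opening at its end, in the units of the state.
- sensors.get_obs(): the state, without advancing time (a new reading comes with each control period).
- capture(name): name is "scene" or "side" or "wrist"; returns a dict with "image" (480x640x3 uint8, red, green, blue), "fx", "fy", "cx", "cy" (pixels), "view" (4x4, takes a point from world to camera coordinates). Camera axes: x right, y up, looking along -z (the intrinsics and any distortion apply to the point x, -y, -z); pixel columns grow to the right and rows downward; lengths in mm; the calibration is good to about 2 mm. A picture is of the moment at which its call begins. There is no depth.
- r.finish_job(): hands the job in, once; it reports no verdict.
Trained networks look in a picture, given as the dict that the camera call returned (one of the last four; its "shot" number tells which), for a name from the list of things; names that differ only in an ending like _2 or _b are one class to them, and where a whole thing is asked for, a point or a joint stands for the part that bears it (a point fixed in the world has none). Each returns a list of dicts, best first, with "p" (0 to 1); they miss things now and then, are a little off and sometimes report something else, mostly with a low value. They report only what shows in the picture. A call takes as long as a camera call. They do not tell look-alikes from the thing itself.
- nets.recognise(picture, target): "point" ([column, row] as shares, 0 to 1, of the picture: columns of its width, rows of its height, amid what is visible of it).
- nets.trace(picture, target): "pixels" (480x640 bool, what is visible of it) and "point" ([column, row] as shares, 0 to 1, of the picture: columns of its width, rows of its height, amid what is visible of it).
The state is a dict: "time": time; "joint_pos": joint angles; "joint_velocities": joint speeds; "joint_torque": joint torques, N m; "position": TCP position; "ee_rot": TCP orientation; "ft_force": force on the tool from outside, world axes, zero at the start; "torque": the same for the moment, N m; "grip_width": finger opening in mm.
Only numpy, scipy, OpenCV 4.12 (cv2) and the standard library are available. Lean on these libraries where they do the work, as an engineer would, in place of code of your own. Each camera call takes 0.05 s, during which the arm holds its last target.

## Task

Stand the brass lock barrel fully down in the round nest of the coding machine and let go of it. Then slide the machine's clear guard shut over it until the latch clicks in and holds the guard by itself, pushing only as hard as the latch needs so that the rubber bumper is not crushed. Leave the steel barrel, the padlock and the screwdriver where they are.

Things in the scene. Friction and masses are not known exactly. Their poses are not given: they have to be found in the camera images.
- brass_barrel_mid (a point): The brass lock barrel to load: plain brass-coloured upright cylinder, 26 mm diameter, 50 mm tall, 160 g, with a 2 mm chamfer at its foot. It stands on the bench at the start, left of the machine. The point is its centre, half-way up (25 mm above its foot), z up its axis.
- nest (a point): Round pocket in the machine's green bed, 29 mm wide, 3 mm chamfer, 16 mm deep. Point: centre of its mouth, level with the bed's top, 30 mm above the bench. y: along the bed, the guard's closing direction; x: across the bed (away from the robot at zero yaw); z up. A barrel fully home sticks out 34 mm; only then does it pass under the guard (44 mm clear).
- guard_grip (a point): Centre of the orange upright grip in the middle of the clear, yellow-edged guard's top: 60 mm along x, 14 along y, from 49 to 84 mm above the bed. Axes as the nest's. The guard, a hood 116 (x) by 100 (y) mm with its +y end open, starts open on the -y side of the nest and slides only along y. Push the grip's -y face or pinch it across y.
- guard (a joint): How far the guard is open, m. 0: grip exactly over the nest; positive: moved towards -y (0.11 to 0.132 at the start). It drags with about 2 N. It is latched somewhere between -0.011 and +0.008, depending on where the latch block is bolted today (7 mm either way along the bed, not measured: the click must be felt).
- pawl (a joint): Lift of the latch's sprung pawl (red cap), m: 0 down, positive up. A ramp on the tongue at the guard's front lifts it 6 mm over the last 20 mm of closing, taking 5 to 9 N besides the drag; then it snaps down behind the ramp and holds the guard (the click).
- bumper (a joint): Compression of the latch block's rubber bumper, which the tongue meets at the click, m: 0 free. Spring, 3 N per mm: 2 mm (6 N) are needed for the click, beyond 6 mm (18 N) it is crushed. So some 8 to 11 N of push make the click, 20 N are too much. Once let go, the bumper stays about 2 mm pressed, holding the guard back against the pawl.
- steel_barrel_mid (a point): Bystander: a lock barrel of the same size in grey steel, standing on the bench. The point is its centre.
- padlock_mid (a point): Bystander: a small brass padlock lying on the bench, 42 by 44 by 18 mm with a steel shackle. The point is the centre of its body.
- screwdriver: Bystander: a red-handled screwdriver, 170 mm long, lying on the bench to the right of the machine. Origin under its middle, x along it to the tip.
- machine: The coding machine: green bed 150 (x) by 340 (y) by 30 mm with a low white control housing along its far side (46 mm high). Origin: centre of the bed's underside; the nest is 30 mm along +y from it. The grey latch block stands on the bed's +y end, 43 mm or more from the nest's centre, up to 68 mm above the bed (pawl cap 75 mm, 82 when lifted).
There are look-alikes about, which are no part of the job. Leave any pink or red look-alike of the part that bears brass_barrel_mid alone.

How it is judged:
By the outcome, as a careful person would: the job done as asked, in the order asked, and still so for the second after the job is handed in, with the robot touching nothing.
It also fails if it takes over 72 s, if anything falls off the work surface, if the arm or the gripper's body presses on something with over 40 N, if the wrist force passes 120 N, or if a joint passes its speed limit or range.

## Working session

There is one attempt and no reset: what is moved stays moved. The work goes in short steps, Python scripts to look and compute and a shell command to move; the robot and the scene stay as the last step left them, time stands still between calls to the robot, and variables do not carry over. Pictures are saved under pics/ and viewed, and the job is handed in when it is done.

```bash
ls; mkdir -p pics
python3 - <<'E'
from workcell import sensors, capture, r, nets
import cv2, json
o=sensors.get_obs(); print(o)
for n in ["scene","side","wrist"]:
    c=capture(n); cv2.imwrite(f"pics/{n}0.png",c["image"][:,:,::-1])
    print(n,{k:(v.tolist() if hasattr(v,'tolist') else v) for k,v in c.items() if k!="image"})
    for t in ["brass_barrel_mid","guard_grip","steel_barrel_mid","padlock_mid","screwdriver","machine","nest","pawl"]:
        try: print(t,[( [round(x['point'][0]*640),round(x['point'][1]*480)],round(x['p'],2)) for x in nets.recognise(c,t)])
        except Exception as e: print(t,e)
print(sensors.get_obs()['time'])
E
```

```text
pics
{'time': 0.0, 'joint_pos': array([-1.44026240e+00,  2.17773616e-01,  1.61491763e+00, -2.84925886e-05,
        1.31130123e+00, -1.12197067e-01]), 'joint_velocities': array([-4.80020735e-04, -4.81641964e-04, -3.08805851e-03, -9.30771025e-06,
       -9.94561020e-04, -5.17339972e-04]), 'joint_torque': array([ 3.00857746e-04, -3.96842837e+01, -3.03853405e+01, -2.14489642e-04,
        9.63944272e-03, -1.63342278e-06]), 'position': array([ 150.13623386, -605.90601302,  246.9647719 ]), 'ee_rot': array([-3.14135131e+00,  2.38781313e-03, -1.32805770e+00]), 'ft_force': array([-0.03571524, -0.58777393,  0.42637945]), 'torque': array([0.01914114, 0.03054544, 0.01805735]), 'grip_width': 85.42718787337066}
scene {'fx': 536.4676559489262, 'fy': 536.4676559489262, 'cx': 322.0821958043619, 'cy': 236.09759417403706, 'view': [[-0.624050102385952, 0.7812202279540601, -0.016013280347552047, 329.36087717010014], [-0.47747412685385576, -0.36503081946657945, 0.7992314802513134, 153.3960015558344], [0.6185304583423772, 0.5064064141329214, 0.6008099664850819, -1361.656355973324], [0.0, 0.0, 0.0, 1.0]], 's
[... 869 characters left out ...]
, 0.79), ([169, 413], 0.2)]
padlock_mid [([171, 415], 0.75)]
screwdriver [([397, 178], 0.78), ([268, 243], 0.64)]
machine [([271, 242], 0.9)]
nest [([269, 242], 0.67)]
pawl []
wrist {'fx': 390.19197457844996, 'fy': 390.19197457844996, 'cx': 315.29973905101355, 'cy': 236.25037208874127, 'view': [[0.24056837686212948, -0.9706320772797735, -0.00047603515956550884, -624.9874268283587], [0.9318761770553569, 0.2310999852299995, -0.27964189146726265, 38.08090679807795], [0.27153940172765856, 0.06682939010829526, 0.960104257842418, -379.8033875087458], [0.0, 0.0, 0.0, 1.0]], 'shot': 3}
brass_barrel_mid []
guard_grip []
steel_barrel_mid []
padlock_mid []
screwdriver []
machine []
nest []
pawl []
1.35
```

View pictures.

View pics/scene0.png

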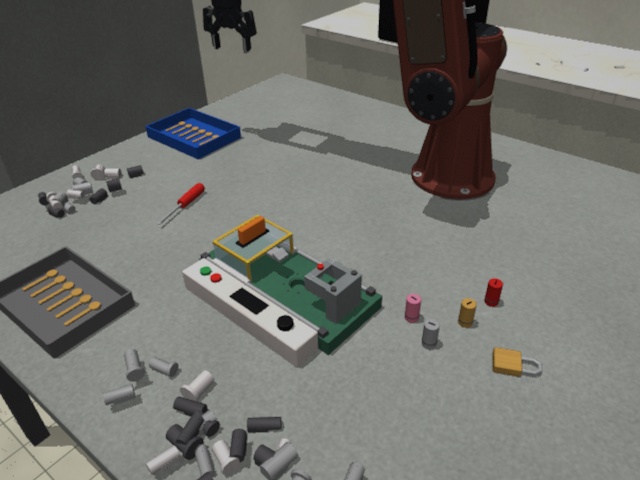

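View pics/side0.png

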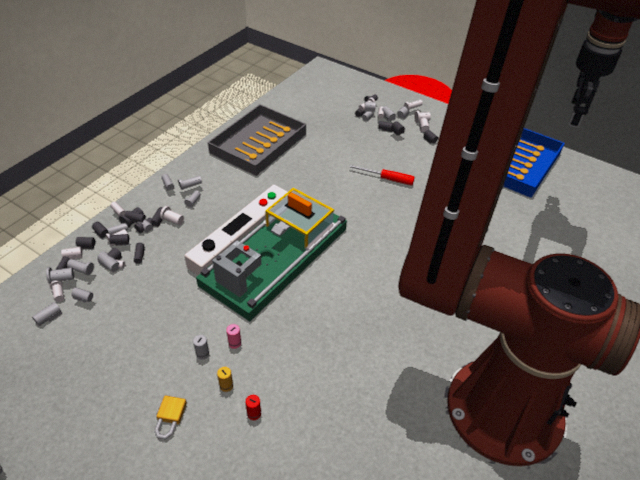

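```bash
cat > h.py <<'E'
import numpy as np, cv2
from scipy.optimize import least_squares
def proj(c,P):
    V=np.asarray(c["view"]); P=np.atleast_2d(P); q=P@V[:3,:3].T+V[:3,3]
    return np.c_[c["cx"]+c["fx"]*q[:,0]/-q[:,2], c["cy"]+c["fy"]*(-q[:,1])/-q[:,2]]
def tri(cs,uvs):
    f=lambda p: np.concatenate([(proj(c,p)[0]-uv) for c,uv in zip(cs,uvs)])
    s=least_squares(f,[500,0,30]); return s.x, np.abs(s.fun).max()
def onz(c,uv,z):
    V=np.asarray(c["view"]);R=V[:3,:3];o=-R.T@V[:3,3]
    d=R.T@np.array([(uv[0]-c["cx"])/c["fx"],-(uv[1]-c["cy"])/c["fy"],-1]); return o+d*(z-o[2])/d[2]
def crop(c,u0,v0,u1,v1,s,name):
    cv2.imwrite(name,cv2.resize(c["image"][v0:v1,u0:u1,::-1],None,fx=s,fy=s,interpolation=cv2.INTER_CUBIC))
E
python3 - <<'E'
from h import *
from workcell import capture,nets
import pickle
cs=capture("scene"); cd=capture("side")
pickle.dump((cs,cd),open("c0.pkl","wb"))
for t,g in [("brass_barrel_mid",((467,313),(224,379))),("steel_barrel_mid",((430,334),(201,347))),("guard_grip",((250,232),(301,204)))]:
    uv=[]
    for c,gg in zip((cs,cd),g):
        L=nets.trace(c,t); best=None
        for x in L:
            p=np.array(x["point"])*[640,480]
            if np.hypot(*(p-gg))<20:
                m=x["pixels"]; v,u=np.nonzero(m); best=np.array([(u.min()+u.max())/2,(v.min()+v.max())/2]); print(t,p,[u.min(),u.max(),v.min(),v.max()],m.sum(),round(x["p"],2),(u.mean(),v.mean())); best=np.array([u.mean(),v.mean()]); break
        uv.append(best)
    if all(b is not None for b in uv): print(t,tri((cs,cd),uv))
crop(cs,170,200,390,365,3.6,"pics/s_m.png"); crop(cd,180,180,355,315,4.5,"pics/d_m.png")
crop(cs,390,270,550,385,5,"pics/s_b.png")
E
```

```text
brass_barrel_mid [467.328 310.176] [np.int64(458), np.int64(475), np.int64(300), np.int64(326)] 373 0.85 (np.float64(466.828418230563), np.float64(313.33780160857907))
brass_barrel_mid [224.384 379.68 ] [np.int64(217), np.int64(232), np.int64(367), np.int64(391)] 298 0.7 (np.float64(224.4228187919463), np.float64(378.51677852348996))
brass_barrel_mid (array([446.73856556, 259.23705159,  24.94064342]), np.float64(0.442829344982556))
steel_barrel_mid [430.528 333.6  ] [np.int64(422), np.int64(439), np.int64(319), np.int64(349)] 461 0.84 (np.float64(430.47722342733186), np.float64(333.8546637744035))
steel_barrel_mid [200.32  348.384] [np.int64(193), np.int64(208), np.int64(335), np.int64(359)] 312 0.68 (np.float64(200.43910256410257), np.float64(347.0769230769231))
steel_barrel_mid (array([528.48611266, 233.77719701,  25.44470992]), np.float64(0.21602678508645567))
guard_grip [247.808 245.904] [np.int64(213), np.int64(295), np.int64(215), np.int64(283)] 3174 0.73 (np.float64(251.9785759294266), np.float64(246.14870825456836))
guard_grip [301.504 214.512] [np.int64(263), np.int64(335), np.int64(188), np.int64(249)] 2512 0.77 (np.float64(300.24442675159236), np.float64(216.66520700636943))
guard_grip (array([ 565.02897775, -145.54369994,   54.82249751]), np.float64(0.1991850424919619))
```

View pics/s_m.png

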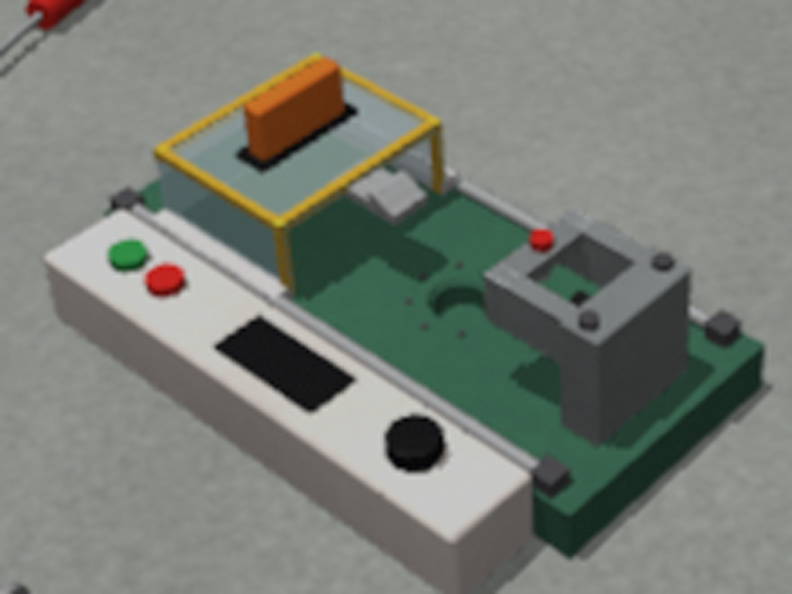

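View pics/d_m.png

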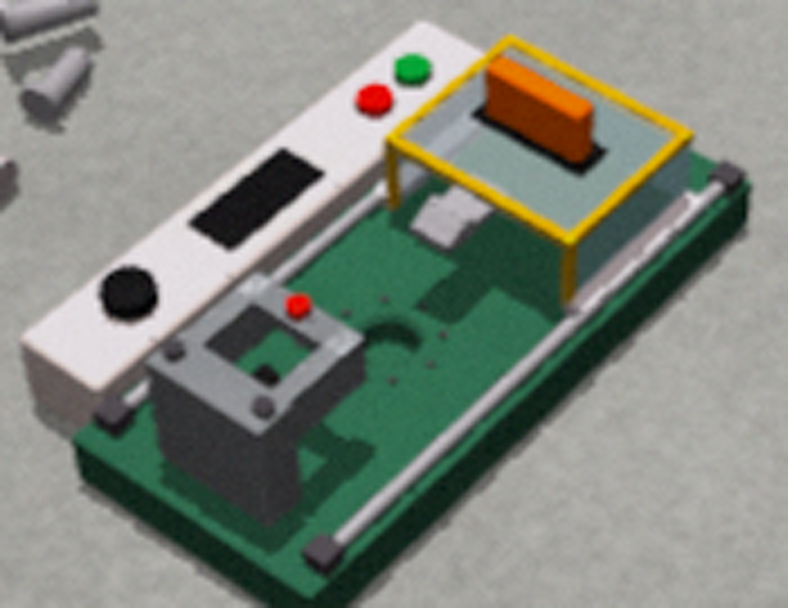

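View pics/s_b.png

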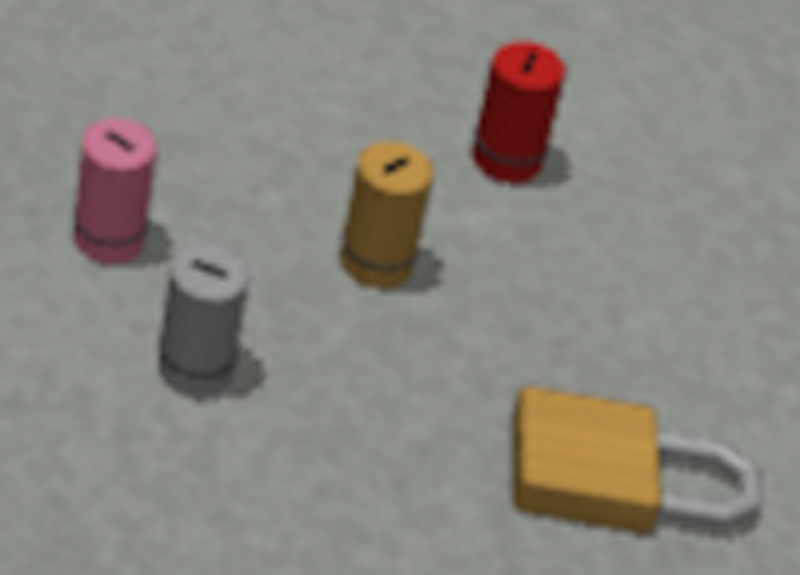

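Run:
```python
from h import *
import pickle
cs,cd=pickle.load(open("c0.pkl","rb"))
S=lambda u,v: np.array([170+u/3.6-.36,200+v/3.6-.36]); D=lambda u,v: np.array([180+u/4.5-.39,180+v/4.5-.39])
obs=[(cs,S(764,348),(-75,170,30)),(cs,S(570,528),(75,170,30)),
(cd,D(315,600),(-75,170,30)),(cd,D(80,450),(75,170,30)),(cd,D(748,188),(-75,-170,30)),(cd,D(390,340),(0,30,30))]
def T(p,P):
    c,s=np.cos(p[2]),np.sin(p[2]);P=np.array(P,float)
    return np.array([p[0]+c*P[0]-s*P[1],p[1]+s*P[0]+c*P[1],P[2]])
f=lambda p: np.concatenate([proj(c,T(p,P))[0]-uv for c,uv,P in obs])
s=least_squares(f,[560,-40,0],loss='soft_l1',x_scale=[10,10,.1]); print(s.x, f(s.x).reshape(-1,2).round(1))
print("nest",T(s.x,(0,30,30)))
# grip top corners
a=[("back-near? s(335,60) d",S(335,62),D(592,108))]
# top face: scene left end (250,110), right end(335,62); side left end (490,62), right (592,105)
print("grip top far end",tri((cs,cd),[S(257,115),D(492,65)]))
print("grip top near end",tri((cs,cd),[S(330,65),D(585,108)]))
print("cap",tri((cs,cd),[S(541,235),D(298,300)]))
for n,uv in dict(pink=(413,307),red=(493,292),padl=(507,362)).items(): print(n,onz(cs,uv,25 if n!='padl' else 9))
print("handle pts",onz(cs,S(0,0),0))
```

```text
[ 5.68962506e+02 -5.37654124e+01 -4.64687726e-02] [[ 0.4 -1.8]
 [ 0.2 -4. ]
 [-1.   0.2]
 [-1.9 -2.1]
 [ 0.5 -1.1]
 [-0.5  0.2]]
nest [570.35606719 -23.79779679  30.        ]
grip top far end (array([ 593.01554576, -140.23765904,  110.40830862]), np.float64(0.974001880112553))
grip top near end (array([ 537.70569993, -141.16180069,  110.95376109]), np.float64(0.9847468175053393))
cap (array([574.03638802,  33.480229  , 104.92129582]), np.float64(0.59821723485814))
pink [490.94493107 177.81257399  25.        ]
red [368.35981077 273.04416346  25.        ]
padl [492.2504706  356.27037055   9.        ]
handle pts [ 508.54518484 -485.70225819    0.        ]
```

The brass barrel is at scene (467,313) and side (224,379). Pink (413,307) and red (493,292) are the look-alikes, and the grey one (430,334) is the steel barrel. Triangulating the brass one gives z = 24.9, which fits its size. Next I move over the machine to look from above.

```bash
python3 -m inch '[[[1,-0.4,-0.5,0,0,0,0],[1,-0.72,-0.88,0,0,0,0],[1,-0.72,-0.88,0,0,0,0],[1,-0.72,-0.88,0,0,0,0],[1,-0.72,-0.88,0,0,0,0],[1,-0.72,-0.88,0,0,0,0],[1,-0.72,-0.88,0,0,0,0],[1,-0.72,-0.88,0,0,0,0],[1,-0.72,-0.88,0,0,0,0],[1,-0.72,-0.88,0,0,0,0]]]'
python3 -m inch '[[[1,-0.72,-0.88,0,0,0,0],[1,-0.72,-0.88,0,0,0,0],[1,-0.72,-0.88,0,0,0,0],[1,-0.72,-0.88,0,0,0,0],[1,-0.72,-0.88,0,0,0,0],[1,-0.72,-0.88,0,0,0,0],[1,-0.72,-0.88,0,0,0,0],[1,-0.72,-0.88,0,0,0,0],[1,-0.5,-0.6,0,0,0,0],[1,0,0,0,0,0,0]]]'
python3 - <<'E'
from h import *
from workcell import capture,sensors,nets
import pickle
o=sensors.get_obs();print(o["time"],o["position"],o["ee_rot"])
c=capture("wrist"); pickle.dump(c,open("w1.pkl","wb")); crop(c,0,0,640,480,1.25,"pics/w1.png")
for P in [(570.4,-23.8,30),(574,33.5,105),(565,-140.7,110)]: print(proj(c,P))
E
```

```text
time: 2.58
position: [346.6, -344.2, 248.6]
ee_rot: [-3.141, -0.001, -1.328]
ft_force: [1.1, -0.8, 0.2]
grip_width: 85.6
time: 3.42
position: [525.3, -104.8, 248.6]
ee_rot: [-3.139, 0.001, -1.323]
ft_force: [-0.6, 0.7, -0.3]
grip_width: 85.6
3.4167 [ 525.28886248 -104.75144659  248.59521201] [-3.13938977e+00  1.12477108e-03 -1.32348538e+00]
[[236.73157329 130.69154242]]
[[129.95288349 105.11042081]]
[[380.9011102 184.2319679]]
```

View pics/w1.png

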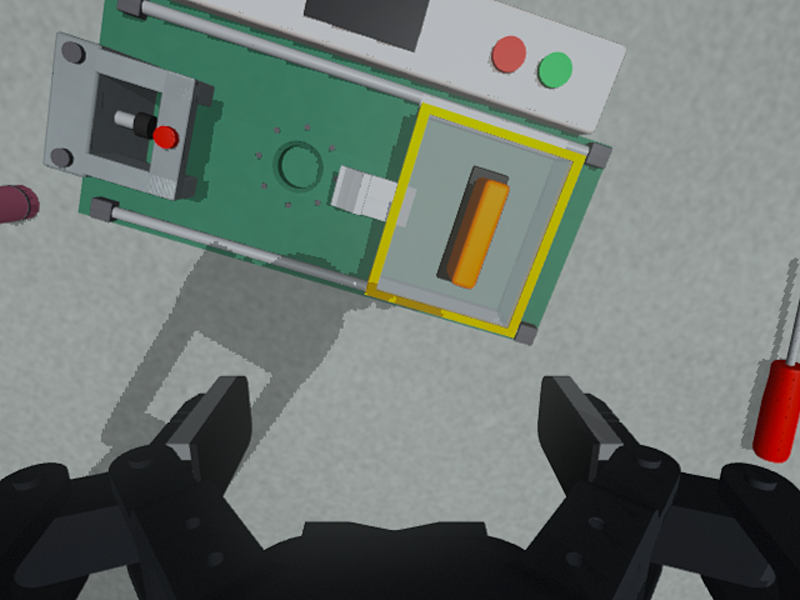

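Run:
```python
from h import *
import pickle
c=pickle.load(open("w1.pkl","rb"))
cv2.imwrite("pics/w1n.png",cv2.resize(c["image"][60:180,120:280,::-1],None,fx=5,fy=5,interpolation=cv2.INTER_CUBIC))
q=lambda u,v,z: onz(c,(u/1.25,v/1.25),z)[:2]
def ang(a,b): d=a-b; return np.arctan2(-d[0],d[1])
print("nest",q(299,165,30))
print("near edge yaw",ang(q(79,213,30),q(516,343,30)), "near rail",ang(q(118,214,38),q(355,284,38)),"far rail",ang(q(145,9,38),q(420,97,38)))
print("guard top front edge", q(423,106,75),q(371,293,75), "back",q(584,156,75),q(517,332,75))
print("near edge pts",q(79,213,30),q(516,343,30))
print("grip top",q(497,184,114),q(463,285,114),q(482,180,114),q(506,184,114))
print("pawl cap",q(166,137,105),"latch block front",q(195,90,98),q(177,198,98))
```

```text
nest [569.85476517 -26.05473544]
near edge yaw -0.054283129287708426 near rail -0.05041564228397713 far rail -0.04120891291013207
guard top front edge [622.64498392 -97.12643651] [506.28974941 -94.08170351] back [ 619.2274743  -196.74352294] [ 503.92774512 -192.97566002]
near edge pts [499.84557372 117.79375816] [ 481.99441617 -210.73594512]
grip top [ 591.35300737 -143.44775347] [ 534.50689614 -141.67415644] [ 591.38264884 -135.2423167 ] [ 592.50647321 -148.01165037]
pawl cap [571.64385321  31.34764599] latch block front [598.50983684  22.38722817] [540.04575292  24.58888477]
```

View pics/w1n.png

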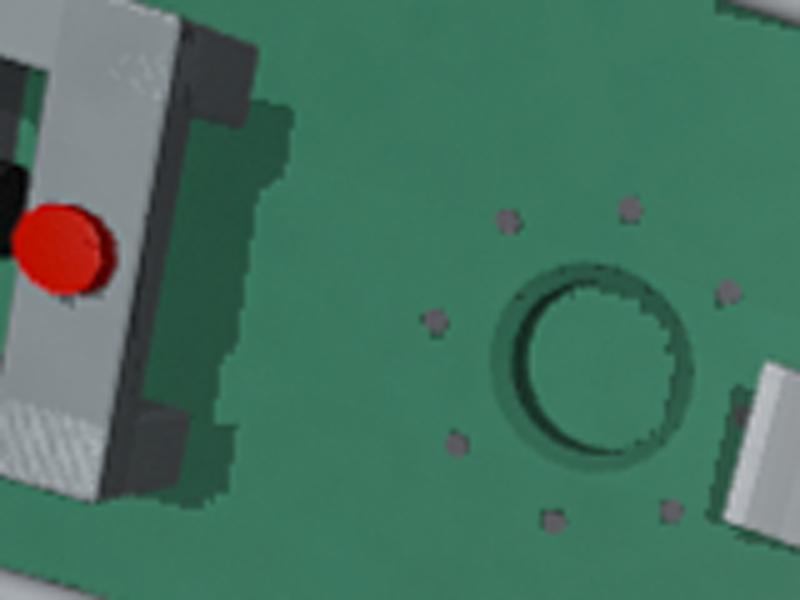

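The wrist view shows the nest rim centred at pixel (238,133), which gives (569,-26) in the world. The machine yaw is about -0.046. The guard is open, with its grip at about (563,-143). Now to the brass barrel.

```bash
python3 -m inch '[[[0.4,-0.6,-0.03,0,0,0,0],[0.4,-1,-0.04,0,0,0,0],[0.4,-1,-0.04,0,0,0,0],[0.4,-1,-0.04,0,0,0,0],[0.4,-1,-0.04,0,0,0,0],[0.4,-1,-0.04,0,0,0,0],[0.4,-1,-0.04,0,0,0,0],[0.4,-1,-0.04,0,0,0,0],[0.4,-1,-0.04,0,0,0,0],[0.4,-1,-0.04,0,0,0,0]]]'
python3 -m inch '[[[0.4,-1,-0.04,0,0,0,0],[0.4,-1,-0.04,0,0,0,0],[0.4,-0.8,0,0,0,0,0],[0.4,0,0,0,0,0,-1],[0.4,0,0,0,0,0,-1],[0.4,0,0,0,0,0,-1],[0.4,0,0,0,0,0,-1],[0.4,0,0,0,0,0,-1],[0.4,0,0,0,0,0,-1],[0.4,0,0,0,0,0,-1]]]'
python3 -m inch '[[[0.4,0,0,0.3,0,0,-1],[0.4,0,0,0.3,0,0,-1],[0.4,0,0,0.3,0,0,-1],[0.4,0,0,0.3,0,0,-1],[0.4,0,0,0.3,0,0,-1],[0.4,0,0,0.3,0,0,-1],[0.4,0,0,0.3,0,0,-1],[0.4,0,0,0.3,0,0,-1],[0.4,0,0,0.3,0,0,-1],[0.4,0,0,0.3,0,0,-1]]]'
python3 -m inch '[[[0.4,0,0,0,0,0,-1],[0.4,0,0,0,0,0,-1],[0.4,0,0,0,0,0,-1],[0.4,0,0,0,0,0,-1],[0.4,0,0,0,0,0,0],[0.4,0,0,0,0,0,0],[0.4,0,0,0,0,0,0],[0.4,0,0,0,0,0,0],[0.4,0,0,0,0,0,0],[0.4,0,0,0,0,0,0]]]'
python3 - <<'E'
from h import *
from workcell import capture,sensors,nets
import pickle
o=sensors.get_obs();print(o["time"],o["position"],o["ee_rot"])
c=capture("wrist"); pickle.dump(c,open("w2.pkl","wb")); crop(c,0,0,640,480,1.25,"pics/w2.png")
print(proj(c,[(446.7,259.2,50),(446.7,259.2,0),(446.7,259.2,25)]))
for x in nets.trace(c,"brass_barrel_mid"):
    v,u=np.nonzero(x["pixels"]); print(x["p"],u.min(),u.max(),v.min(),v.max(),u.mean(),v.mean(), onz(c,(u.mean(),v.mean()),25))
E
```

```text
time: 4.3
position: [464.8, 174.1, 248.5]
ee_rot: [-3.141, -0.001, -1.33]
ft_force: [0.5, 0.0, 0.2]
grip_width: 59.7
time: 5.13
position: [447.6, 254.8, 248.3]
ee_rot: [3.141, -0.0, -0.625]
ft_force: [0.4, -0.0, 0.1]
grip_width: 60.2
time: 5.97
position: [447.8, 254.8, 158.0]
ee_rot: [3.141, 0.0, 0.376]
ft_force: [-0.4, 0.2, 0.6]
grip_width: 60.0
time: 6.8
position: [447.4, 256.2, 158.3]
ee_rot: [3.142, 0.0, 0.771]
ft_force: [0.4, -0.3, -0.2]
grip_width: 59.9
6.8 [447.44929457 256.17929429 158.31557933] [3.14152372e+00 4.38856022e-05 7.71376062e-01]
[[319.56203839 237.10459455]
 [318.87598257 218.41093734]
 [319.18837459 226.9229989 ]]
0.98 264 302 315 378 284.13480266529984 346.732957457714 [493.18399091 173.77971991  25.        ]
0.94 295 333 202 253 314.0217654171705 228.1632406287787 [444.76432628 256.08325059  25.        ]
0.61 213 266 107 151 239.13374805598755 128.65318818040436 [364.18802401 270.00934073  25.        ]
```

View pics/w2.png

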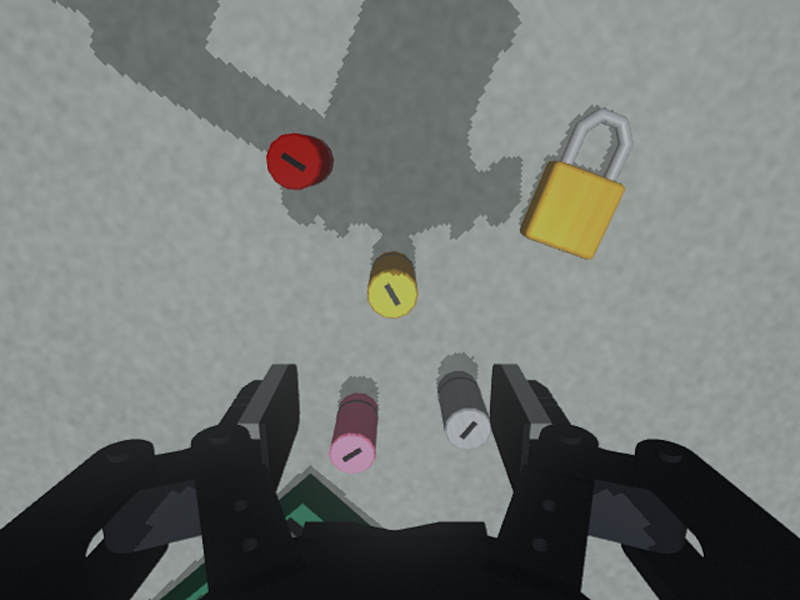

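```bash
python3 -m inch '[[[0.4,0,-0.07,0.3,0,0,0],[0.4,0,0,0.5,0,0,0],[0.4,0,0,0.5,0,0,0],[0.4,0,0,0.5,0,0,0],[0.4,0,0,0.5,0,0,0],[0.4,0,0,0.5,0,0,0],[0.4,0,0,0.5,0,0,0],[0.4,0,0,0.5,0,0,0],[0.4,0,0,0.2,0,0,0],[0.4,0,0,0,0,0,0]]]' 40
python3 - <<'E'
from h import *
from workcell import capture,sensors,nets
o=sensors.get_obs();print(o["position"],o["ee_rot"])
c=capture("wrist"); crop(c,0,0,640,480,1,"pics/w3.png")
E
```

```text
time: 7.73
position: [444.0, 257.1, 36.0]
ee_rot: [-3.14, 0.004, 0.772]
ft_force: [0.8, 0.3, -0.5]
grip_width: 59.7
[443.95054583 257.09366956  36.01962216] [-3.13977294  0.00441189  0.77203425]
```

View pics/w3.png

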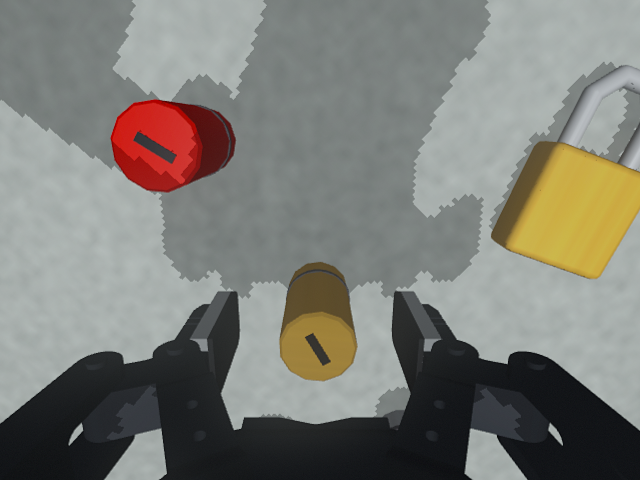

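```bash
python3 -m inch '[[[0.4,0,0,-0.1,0,0,0],[-0.6,0,0,0,0,0,0],[-0.6,0,0,0,0,0,0],[-0.6,0,0,0,0,0,0],[-0.6,0,0,0,0,0,0],[-0.6,0,0,0,0,0,0],[-0.6,0,0,0,0,0,0],[-0.6,0,0,0,0,0,0],[-0.6,0,0,0,0,0,0],[-0.6,0,0,0,0,0,0]]]' 40
python3 - <<'E'
from h import *
from workcell import capture,sensors,nets
o=sensors.get_obs();print(o["position"],o["ee_rot"],o["ft_force"])
c=capture("wrist"); crop(c,0,0,640,480,1,"pics/w4.png")
E
```

```text
time: 8.62
position: [446.8, 258.1, 42.4]
ee_rot: [3.141, -0.001, 0.772]
ft_force: [-1.0, -0.6, 5.8]
grip_width: 25.0
[446.79752034 258.07001646  42.4424049 ] [ 3.14093019e+00 -1.45330701e-03  7.72035604e-01] [-1.04341216 -0.58945482  5.80938019]
```

View pics/w4.png

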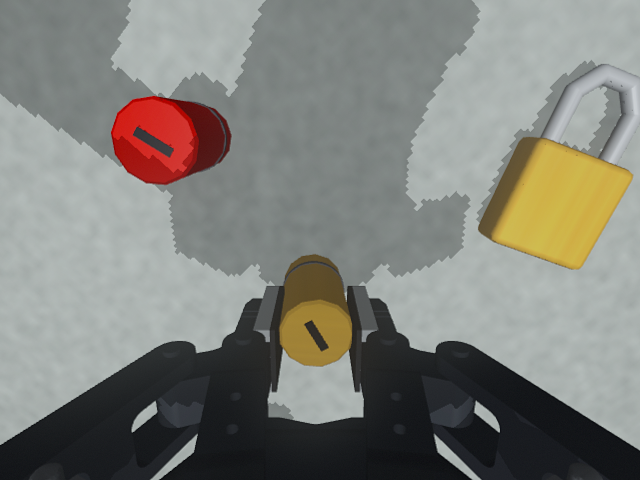

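```bash
python3 -m inch '[[[-0.6,0,0,-0.2,0,0,0],[-0.6,0,0,-0.4,0,0,0],[-0.6,0,0,-0.7,0,0,0],[-0.6,0,0,-0.7,0,0,0],[-0.6,0,0,-0.7,0,0,0],[-0.6,0,0,-0.7,0,0,0],[-0.6,0,0,-0.7,0,0,0],[-0.6,0,0,-0.7,0,0,0],[-0.6,0,0,-0.5,0,0,0],[-0.6,0,0,0,0,0,0]]]'
python3 -m inch '[[[-0.6,0,0,0,0,0,0.8],[-0.6,0,0,0,0,0,0.8],[-0.6,0,0,0,0,0,0.8],[-0.6,0,0,0,0,0,0.8],[-0.6,0,0,0,0,0,0.8],[-0.6,0,0,0,0,0,0.8],[-0.6,0,0,0,0,0,0.8],[-0.6,0,0,0,0,0,0.8],[-0.6,0,0,0,0,0,0.9],[-0.6,0,0,0,0,0,0.9]]]'
python3 - <<'E'
from h import *
from workcell import capture,sensors,nets
L=[]
for i in range(4):
    c=capture("wrist"); o=sensors.get_obs(); L.append(np.r_[o["position"],o["ee_rot"],o["ft_force"],o["grip_width"]])
print(o["time"]);print(np.round(L,3))
E
```

```text
time: 9.5
position: [448.3, 258.8, 205.0]
ee_rot: [3.139, -0.008, 0.772]
ft_force: [0.5, 1.2, -1.2]
grip_width: 24.7
time: 10.33
position: [445.0, 257.4, 198.9]
ee_rot: [3.141, 0.002, -0.052]
ft_force: [0.3, 0.4, -0.4]
grip_width: 24.9
10.5333
[[ 4.44978e+02  2.57387e+02  1.98979e+02  3.14100e+00  2.00000e-03
  -5.50000e-02  2.10000e-01  7.60000e-02 -7.29000e-01  2.45940e+01]
 [ 4.45032e+02  2.57394e+02  1.99079e+02  3.14100e+00  2.00000e-03
  -4.80000e-02  2.49000e-01  3.76000e-01 -1.46700e+00  2.44680e+01]
 [ 4.45171e+02  2.57463e+02  1.99259e+02  3.14100e+00  2.00000e-03
  -4.60000e-02 -6.74000e-01  1.00000e-03 -7.53000e-01  2.49870e+01]
 [ 4.45342e+02  2.57517e+02  1.99464e+02  3.14100e+00  1.00000e-03
  -4.60000e-02 -7.01000e-01 -6.27000e-01 -9.93000e-01  2.48350e+01]]
```

```bash
python3 -m inch '[[[-0.6,0.2,0.4,0,0,0,0],[-0.6,0.38,0.77,0,0,0,0],[-0.6,0.38,0.77,0,0,0,0],[-0.6,0.38,0.77,0,0,0,0],[-0.6,0.38,0.77,0,0,0,0],[-0.6,0.38,0.77,0,0,0,0],[-0.6,0.38,0.77,0,0,0,0],[-0.6,0.38,0.77,0,0,0,0],[-0.6,0.38,0.77,0,0,0,0],[-0.6,0.38,0.77,0,0,0,0]]]'
python3 -m inch '[[[-0.6,0.38,0.77,0,0,0,0],[-0.6,0.38,0.77,0,0,0,0],[-0.6,0.2,0.4,0,0,0,0],[-0.6,0,0,0.5,0,0,0],[-0.6,0,0,0.5,0,0,0],[-0.6,0,0,0.5,0,0,0],[-0.6,0,0,0.5,0,0,0],[-0.6,0,0,0,0,0,0],[-0.6,0,0,0,0,0,0],[-0.6,0,0,0,0,0,0]]]'
python3 - <<'E'
from h import *
from workcell import capture,sensors,nets
import pickle
cs=capture("scene");cd=capture("side");cw=capture("wrist"); o=sensors.get_obs(); print(o["time"],o["position"],o["ee_rot"],o["ft_force"])
pickle.dump((cs,cd,cw),open("c1.pkl","wb"))
crop(cs,230,200,390,320,5,"pics/s1.png");crop(cd,210,140,370,260,5,"pics/d1.png");crop(cw,0,0,640,480,1.25,"pics/w5.png")
uv=[]
for c in (cs,cd,cw):
    for x in nets.trace(c,"brass_barrel_mid")[:3]:
        v,u=np.nonzero(x["pixels"]); print(c["shot"],round(x["p"],2),u.min(),u.max(),v.min(),v.max(),u.mean(),v.mean())
E
```

```text
time: 11.37
position: [544.0, 31.7, 200.0]
ee_rot: [-3.142, 0.0, -0.046]
ft_force: [0.8, 0.4, -1.5]
grip_width: 24.8
time: 12.2
position: [570.2, -26.4, 141.0]
ee_rot: [-3.141, -0.001, -0.047]
ft_force: [0.7, -0.1, -1.5]
grip_width: 24.8
12.35 [570.8878863  -26.56822429 141.79369921] [ 3.14136598e+00 -2.60038521e-03 -4.75792798e-02] [ 0.01060977  0.62589488 -0.392286  ]
14 0.81 485 502 278 306 493.26 291.91
14 0.78 290 303 229 257 297.5814814814815 243.98888888888888
15 0.83 226 240 325 347 232.9625468164794 335.812734082397
15 0.73 246 260 396 420 252.5627118644068 407.88813559322034
15 0.5 257 269 213 236 261.815 225.455
16 0.7 280 351 255 366 314.585096453018 312.60189794648414
```

View pics/s1.png

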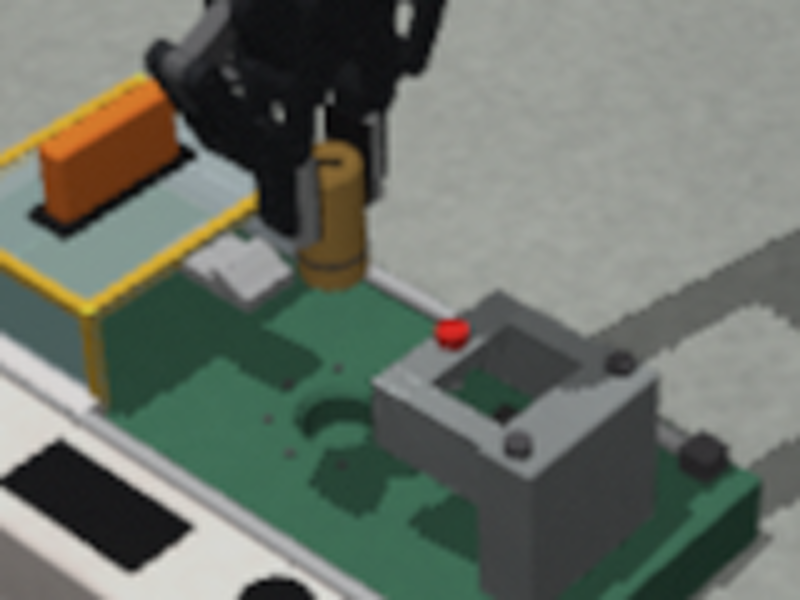

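View pics/d1.png

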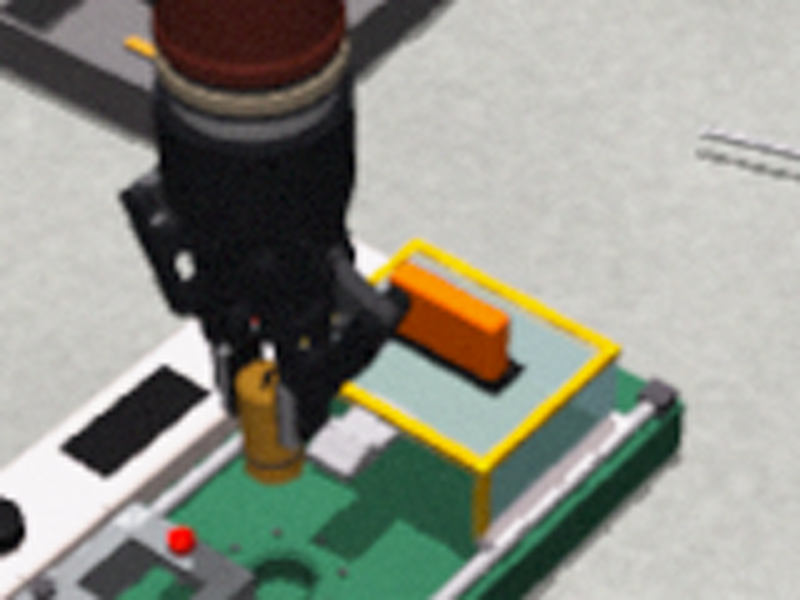

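View pics/w5.png

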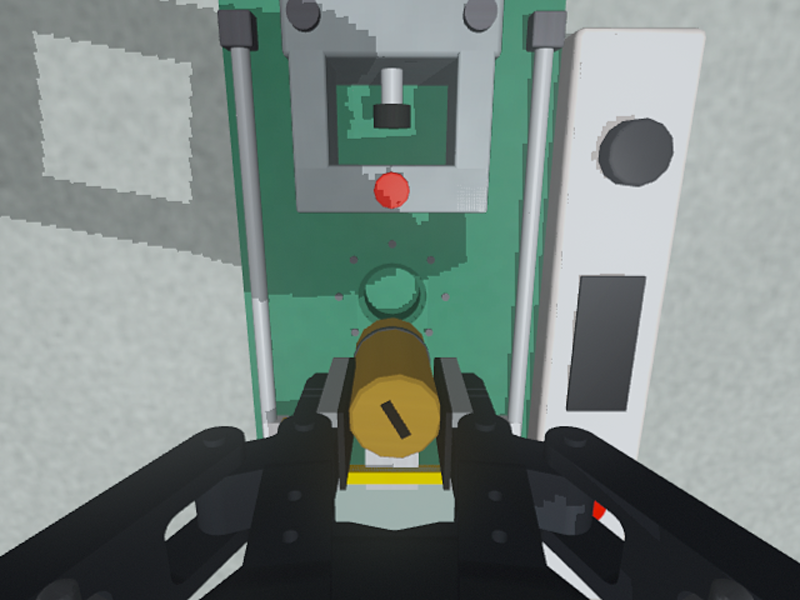

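Run:
```python
from h import *
import pickle
cs,cd,cw=pickle.load(open("c1.pkl","rb"))
q=lambda u,v,z: onz(cw,(u/1.25,v/1.25),z)[:2]
print("wrist nest",q(392,295,30),"dots", (q(340,297,30)+q(445,297,30))/2, "barrel top", q(395,417,151),"foot", q(391.5,347,101))
print("cap",q(392,190,105),"bumper ends", q(392,120,60))
S=lambda u,v: np.array([230+u/5-.4,200+v/5-.4]); D=lambda u,v: np.array([210+u/5-.4,140+v/5-.4])
print("top", tri((cs,cd),[S(338,157),D(258,375)]), "foot",tri((cs,cd),[S(333,272),D(274,466)]), "nest (scene, left rim,dots)", onz(cs,S(350,417),30), onz(cd,D(285,580),30))
print("predicted nest px scene", (proj(cs,(570,-25,30))-[230,200]+.4)*5,(proj(cd,(570,-25,30))-[210,140]+.4)*5)
```

```text
wrist nest [568.94028095 -25.10613088] dots [569.14900709 -26.17847812] barrel top [570.06214196 -24.42532672] foot [568.94773205 -24.49555828]
cap [571.90689751  32.45295736] bumper ends [572.99144127  56.90763642]
top (array([572.07318286, -17.74527438, 154.36983937]), np.float64(1.08694921873996)) foot (array([570.87576906, -23.62093771,  99.02380213]), np.float64(0.5162669409480998)) nest (scene, left rim,dots) [569.75039432 -19.56286912  30.        ] [568.47655124 -24.36935084  30.        ]
predicted nest px scene [[338.52365297 411.40735126]] [[283.13804506 577.62688961]]
```

Held against the nest in the wrist view, the barrel foot at (391,347) and the nest at (392,296) agree to about 1 mm in x and y. I'm descending.

```bash
python3 -m inch '[[[-0.6,0,0.03,0.2,0,0,0],[-0.6,0,0,0.4,0,0,0],[-0.6,0,0,0.4,0,0,0],[-0.6,0,0,0.4,0,0,0],[-0.6,0,0,0.4,0,0,0],[-0.6,0,0,0.2,0,0,0],[-0.6,0,0,0.1,0,0,0],[-0.6,0,0,0,0,0,0],[-0.6,0,0,0,0,0,0],[-0.6,0,0,0,0,0,0]]]'
python3 -m inch '[[[-0.6,0,0,0.1,0,0,0],[-0.6,0,0,0.1,0,0,0],[-0.6,0,0,0.1,0,0,0],[-0.6,0,0,0.1,0,0,0],[-0.6,0,0,0,0,0,0],[-0.6,0,0,0,0,0,0],[-0.6,0,0,0,0,0,0],[-0.6,0,0,0,0,0,0],[-0.6,0,0,0,0,0,0],[-0.6,0,0,0,0,0,0]]]'
python3 - <<'E'
from h import *
from workcell import capture,sensors
cw=capture("wrist"); o=sensors.get_obs(); print(o["position"],o["ft_force"]); crop(cw,160,150,480,390,2.5,"pics/w6.png")
E
```

```text
time: 13.33
position: [570.6, -27.6, 78.0]
ee_rot: [3.141, -0.001, -0.048]
ft_force: [0.5, -0.2, -0.7]
grip_width: 24.5
time: 14.17
position: [569.8, -27.5, 65.4]
ee_rot: [-3.142, -0.0, -0.048]
ft_force: [1.1, 0.8, -1.7]
grip_width: 24.8
[569.83152551 -27.45636388  65.37020822] [-0.23750047  0.38249545 -1.09508512]
```

View pics/w6.png

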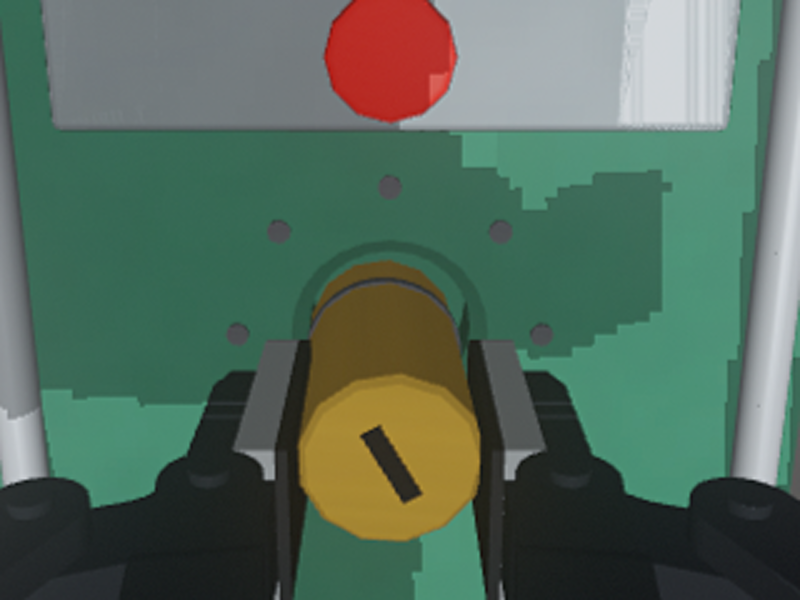

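```bash
python3 -m inch '[[[-0.6,0.02,0,0.07,0,0,0],[-0.6,0,0,0.07,0,0,0],[-0.6,0,0,0.07,0,0,0],[-0.6,0,0,0,0,0,0],[-0.6,0,0,0,0,0,0],[-0.6,0,0,0,0,0,0],[-0.6,0,0,0,0,0,0],[-0.6,0,0,0,0,0,0],[-0.6,0,0,0,0,0,0],[-0.6,0,0,0,0,0,0]]]'
python3 - <<'E'
from h import *
from workcell import capture,sensors
cw=capture("wrist"); o=sensors.get_obs(); print(o["position"],o["ft_force"],o["torque"]); crop(cw,160,150,480,390,2.5,"pics/w7.png")
E
```

```text
time: 15.05
position: [570.4, -27.5, 59.1]
ee_rot: [3.142, -0.0, -0.048]
ft_force: [0.7, 0.3, -1.1]
grip_width: 24.9
[570.43585638 -27.53971684  59.06252547] [ 0.24220222 -0.07222071 -1.35114422] [ 0.01580189  0.00127365 -0.03764962]
```

View pics/w7.png

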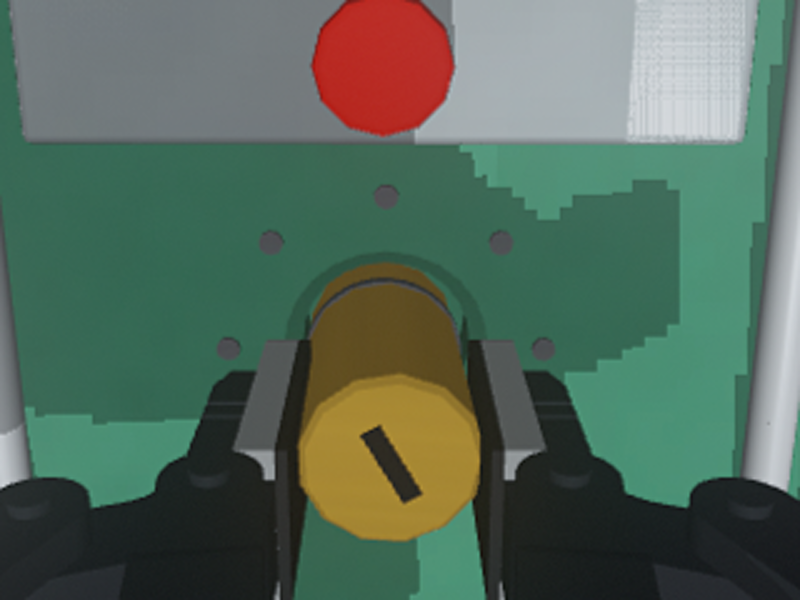

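```bash
python3 -m inch '[[[-0.6,0,0,0.07,0,0,0],[-0.6,0,0,0.07,0,0,0],[-0.6,0,0,0,0,0,0],[-0.6,0,0,0,0,0,0],[-0.6,0,0,0,0,0,0],[-0.6,0,0,0,0,0,0],[-0.6,0,0,0,0,0,0],[-0.6,0,0,0,0,0,0],[-0.6,0,0,0,0,0,0],[-0.6,0,0,0,0,0,0]]]'
python3 - <<'E'
from h import *
from workcell import capture,sensors
cw=capture("wrist"); o=sensors.get_obs(); print(o["position"],o["ft_force"],o["torque"]); crop(cw,160,150,480,390,2.5,"pics/w8.png")
E
```

```text
time: 15.93
position: [570.9, -27.6, 56.4]
ee_rot: [3.141, -0.0, -0.048]
ft_force: [-3.0, 0.2, 7.8]
grip_width: 24.9
[570.96724114 -27.62221849  56.46872815] [-3.91647328 -0.1090802   8.00692077] [ 0.11407036  0.5477956  -0.01422456]
```

View pics/w8.png

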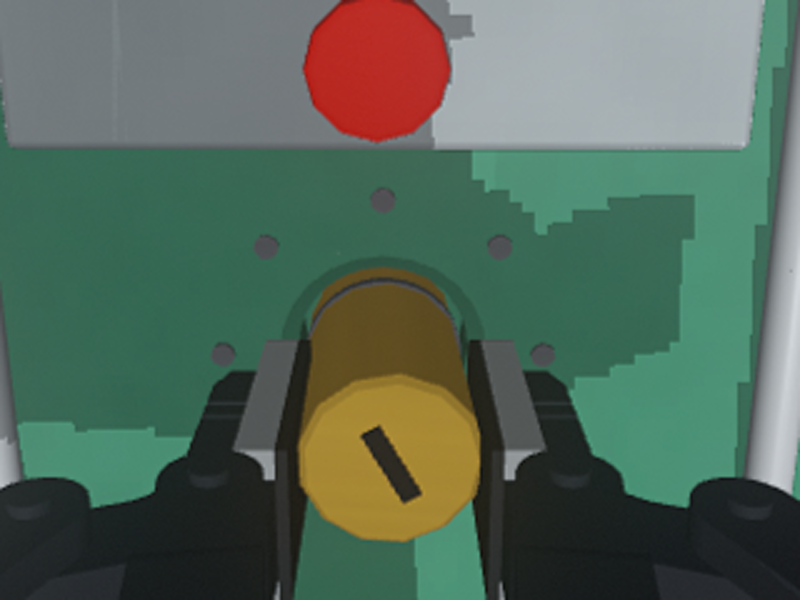

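Run:
```python
from h import *
from workcell import capture,sensors
import pickle
cs=capture("scene");cd=capture("side");cw=capture("wrist"); o=sensors.get_obs(); print(o["time"],o["position"],o["ft_force"])
pickle.dump((cs,cd,cw),open("c2.pkl","wb"))
crop(cs,260,220,360,295,8,"pics/s2.png");crop(cd,220,180,320,255,8,"pics/d2.png")
k=lambda P:((proj(cw,P)-[160,150])*2.5).round(0).tolist()
print("rim+y",k((569.8,-25.5+17.5,30)),"pocket+y",k((569.8,-25.5+14.5,27)),"rimL/R",k((552,-25.5,30)),k((587,-25.5,30)))
for z in (14,20,28): print(z,"foot +y",k((570,-26.5+12,z)),"top",k((570,-26.5,z+50)))
print("dot ring top", onz(cw,(160+382/2.5,150+200/2.5),30), "cap",onz(cw,(160+377/2.5,150+69/2.5),105),"latch front edge",onz(cw,(160+380/2.5,150+149/2.5),98))
```

```text
16.1333 [570.9606092  -27.62222701  56.45534666] [-2.2573145   0.15896263  7.7881118 ]
rim+y [[383.0, 253.0]] pocket+y [[384.0, 264.0]] rimL/R [[284.0, 355.0]] [[489.0, 346.0]]
14 foot +y [[386.0, 259.0]] top [[389.0, 459.0]]
20 foot +y [[386.0, 270.0]] top [[389.0, 483.0]]
28 foot +y [[386.0, 286.0]] top [[389.0, 518.0]]
dot ring top [570.1299709    1.07104302  30.        ] cap [571.76808023  32.36787003 105.        ] latch front edge [571.54544204  24.31710152  98.        ]
```

View pics/s2.png

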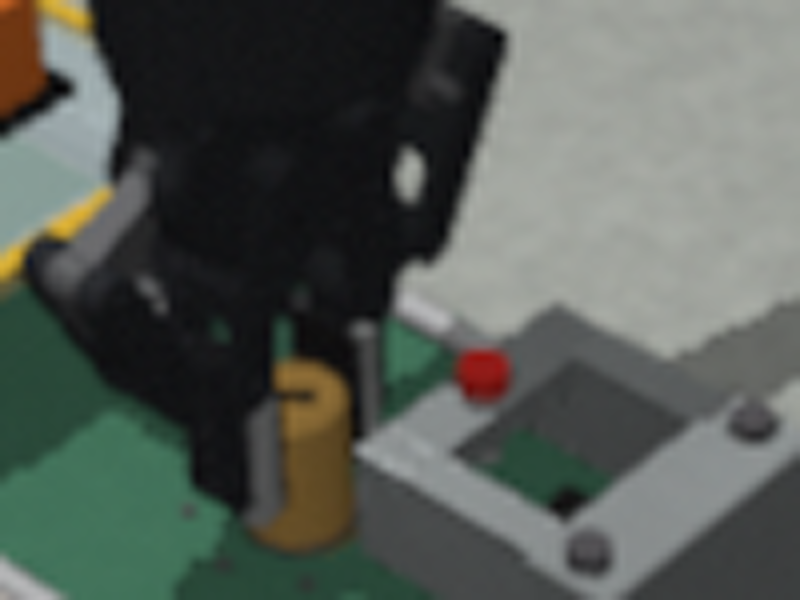

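View pics/d2.png

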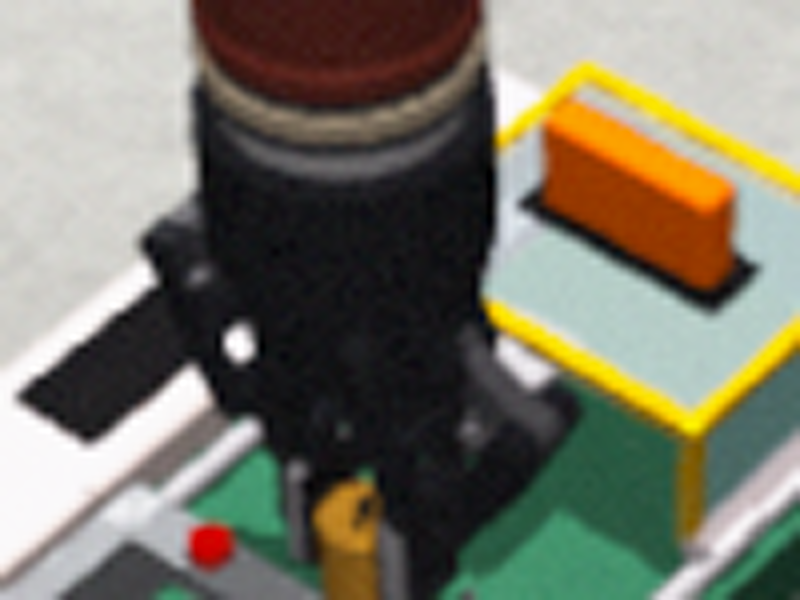

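```bash
python3 -m inch '[[[-0.6,-0.04,0,0,0,0,0],[-0.6,0,0,0,0,0,0],[-0.6,0,0,0,0,0,0],[-0.6,0,0,0.07,0,0,0],[-0.6,0,0,0,0,0,0],[-0.6,0,0,0,0,0,0],[-0.6,0,0,0,0,0,0],[-0.6,0,0,0,0,0,0],[-0.6,0,0,0,0,0,0],[-0.6,0,0,0,0,0,0]]]'
python3 - <<'E'
from h import *
from workcell import capture,sensors
import pickle
cs=capture("scene");cd=capture("side"); o=sensors.get_obs(); print(o["time"],o["position"],o["ft_force"],o["torque"])
S=lambda u,v: np.array([260+u/8-.45,220+v/8-.45]); D=lambda u,v: np.array([220+u/8-.45,180+v/8-.45])
print(tri((cs,cd),[S(310,383),D(349,510)]))
crop(cs,260,220,360,295,8,"pics/s3.png")
E
```

```text
time: 16.97
position: [570.9, -27.7, 56.3]
ee_rot: [3.141, -0.002, -0.048]
ft_force: [-4.8, 1.1, 16.4]
grip_width: 24.5
17.0667 [570.84992572 -27.67937219  56.30029049] [-5.2767434   1.23004473 17.38807742] [ 0.16636767  0.90795696 -0.03997302]
(array([572.03581216, -19.08027775,  70.44429564]), np.float64(0.37141986329859833))
```

```bash
python3 -m inch '[[[-0.6,0,0,-0.1,0,0,0],[-0.6,0,0,0,0,0,0],[-0.6,0,0,0,0,0,0],[-0.6,0,0,0,0,0,0],[-0.6,0,0,0,0,0,0],[-0.6,0,0,0,0,0,0],[-0.6,0,0,0,0,0,0],[-0.6,0,0,0,0,0,0],[-0.6,0,0,0,0,0,0],[-0.6,0,0,0,0,0,0]]]'
python3 -m inch '[[[-0.6,-0.05,0,0,0,0,0],[-0.6,0,0,0,0,0,0],[-0.6,0,0,0,0,0,0],[-0.6,0,0,0,0,0,0],[-0.6,0,0,0,0,0,0],[-0.6,0,0,0,0,0,0],[-0.6,0,0,0,0,0,0],[-0.6,0,0,0,0,0,0],[-0.6,0,0,0,0,0,0],[-0.6,0,0,0,0,0,0]]]'
```

```text
time: 17.9
position: [570.0, -27.6, 56.4]
ee_rot: [3.141, -0.001, -0.048]
ft_force: [-1.4, -0.0, 5.9]
grip_width: 24.7
time: 18.73
position: [569.4, -27.6, 56.5]
ee_rot: [3.141, -0.004, -0.048]
ft_force: [5.6, -0.0, 2.6]
grip_width: 24.8
```

View pics/s3.png

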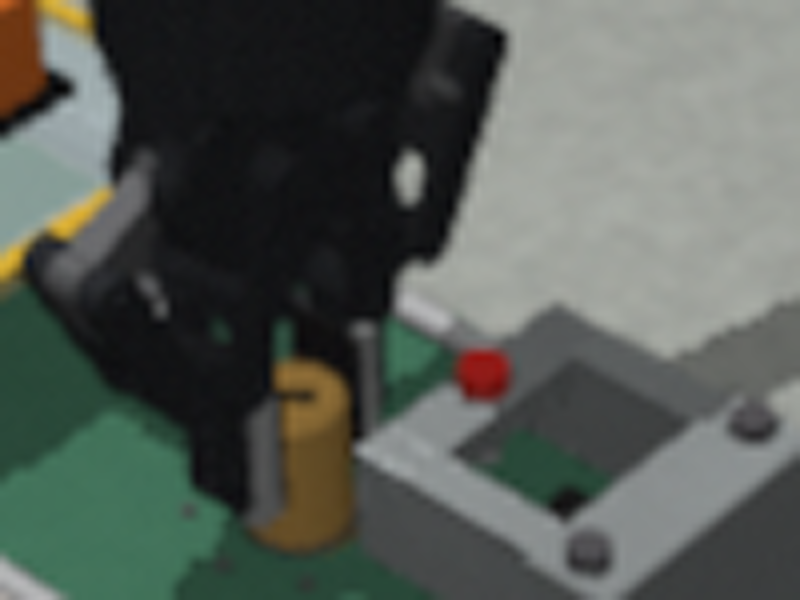

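```bash
python3 -m inch '[[[-0.6,0.03,0,0.04,0,0,0],[-0.6,0,0,0,0,0,0],[-0.6,0,0,0,0,0,0],[0,0,0,0,0,0,0],[0.1,0,0,0,0,0,0],[0.1,0,0,0,0,0,0],[0.1,0,0,0,0,0,0],[0.1,0,0,0,0,0,0],[0.1,0,0,0,0,0,0],[0.1,0,0,0,0,0,0]]]'
python3 - <<'E'
from h import *
from workcell import capture,sensors
cw=capture("wrist"); o=sensors.get_obs(); print(o["position"],o["ft_force"],o["torque"]); crop(cw,160,150,480,390,2.5,"pics/w9.png")
E
```

```text
time: 19.57
position: [568.2, -27.4, 54.1]
ee_rot: [-3.141, 0.001, -0.048]
ft_force: [0.4, 0.7, -0.4]
grip_width: 47.2
[568.36967512 -27.39768965  54.27825795] [0.96035379 0.13030784 0.24399572] [-0.02848687 -0.00328774  0.02032549]
```

View pics/w9.png

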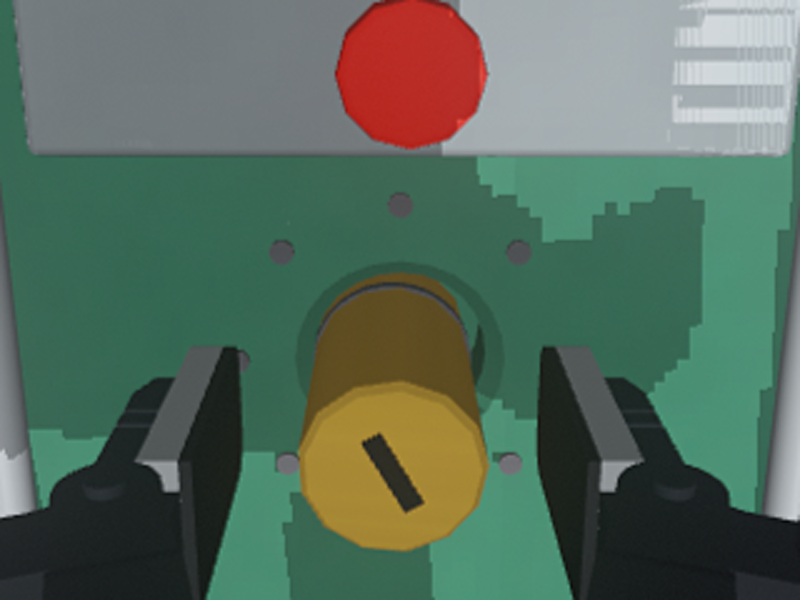

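```bash
python3 -m inch '[[[0.1,0,0,-0.1,0,0,0],[0.1,0,0,-0.3,0,0,0],[0.1,0,0,-0.6,0,0,0],[0.1,0,0,-0.8,0,0,0],[0.1,0,0,-0.8,0,0,0],[0.1,0,0,-0.8,0,0,0],[0.1,0,0,-0.8,0,0,0],[0.1,0,0,-0.7,0,0,0],[0.1,0,0,0,0,0,0],[0.1,0,0,0,0,0,0]]]'
python3 - <<'E'
from h import *
from workcell import capture,sensors
import pickle
cs=capture("scene");cd=capture("side");cw=capture("wrist"); o=sensors.get_obs(); print(o["time"],o["position"],o["ft_force"])
pickle.dump((cs,cd,cw),open("c3.pkl","wb"))
crop(cs,250,220,350,295,8,"pics/s4.png");crop(cd,220,200,320,275,8,"pics/d4.png"); crop(cw,160,100,480,340,2.5,"pics/w10.png")
E
```

```text
time: 20.45
position: [570.0, -27.7, 204.2]
ee_rot: [3.141, -0.005, -0.048]
ft_force: [-0.4, 0.2, -0.5]
grip_width: 46.8
20.6 [567.48458188 -27.25332486 200.01934356] [-0.66299588 -0.2187882  -0.60554108]
```

View pics/s4.png

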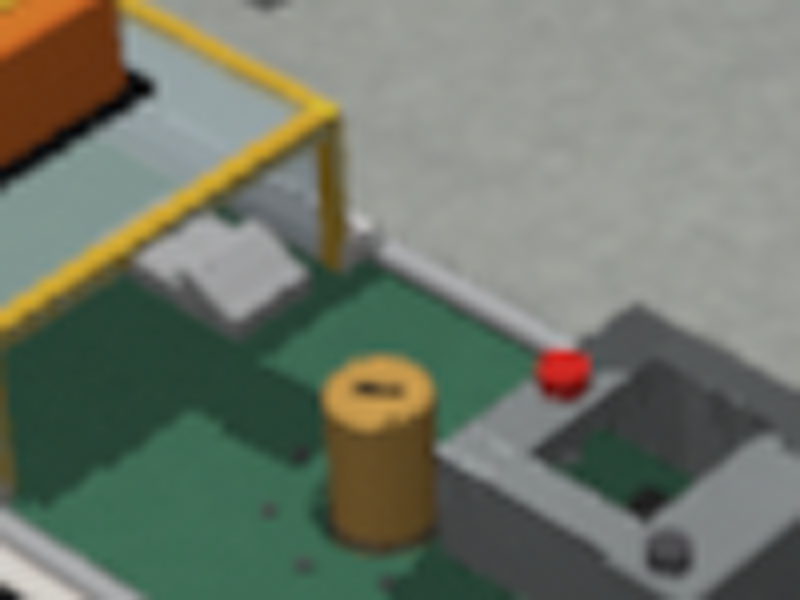

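View pics/d4.png

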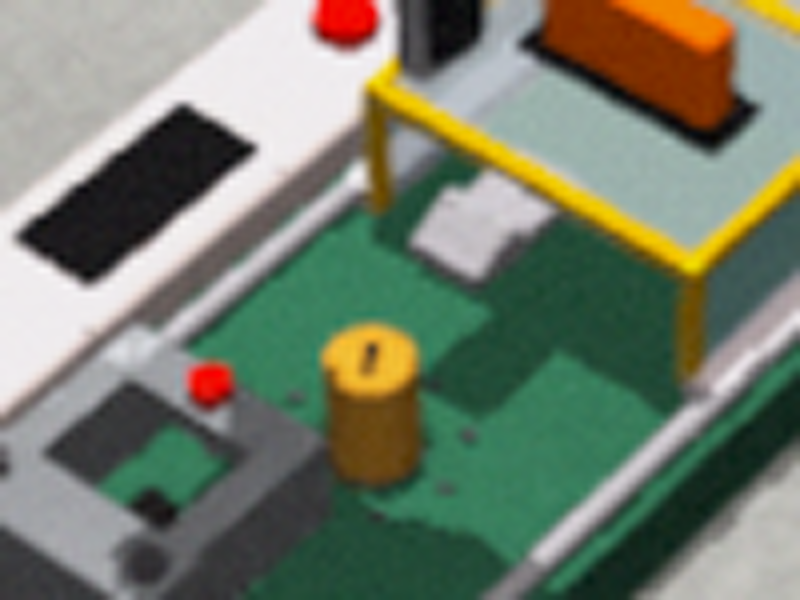

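View pics/w10.png

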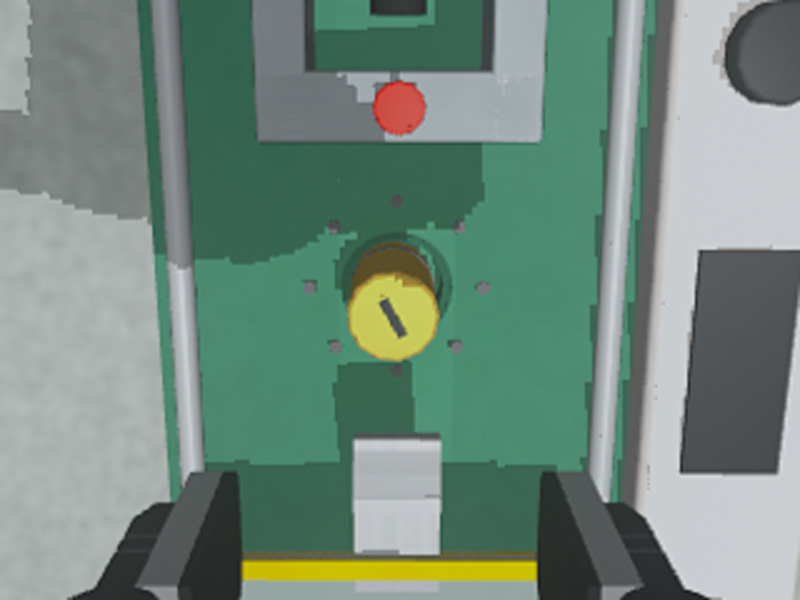

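Run:
```python
from h import *
import pickle
cs,cd,cw=pickle.load(open("c3.pkl","rb"))
S=lambda u,v: np.array([250+u/8-.45,220+v/8-.45]); D=lambda u,v: np.array([220+u/8-.45,200+v/8-.45]); W=lambda u,v:np.array([160+u/2.5-.3,100+v/2.5-.3])
print("top S,D",tri((cs,cd),[S(380,393),D(371,358)]),"S,D,W",tri((cs,cd,cw),[S(380,393),D(371,358),W(394,316)]))
# control: cap top z=105 known
print("cap (105)",tri((cs,cd),[S(565,366),D(210,377)]))
# relative widths in wrist: 26mm dia in px -> depth
d=89/2.5; V=cw["view"]; cam=-np.array(V)[:3,:3].T@np.array(V)[:3,3]; print(cam, "range",390*26/d, "->dist for z64", np.linalg.norm(cam-[569,-26.5,64]), np.linalg.norm(cam-[569,-26.5,70]))
```

```text
top S,D (array([569.69178325, -24.81163762,  63.23707913]), np.float64(0.5604624316769105)) S,D,W (array([568.15188606, -26.21512514,  62.41920273]), np.float64(0.7895321115955198))
cap (105) (array([573.86552209,  33.88422039, 104.16484749]), np.float64(0.6054291474660545))
[570.35951249  43.06191418 327.48628268] range 284.8314606741573 ->dist for z64 272.51739273010446 266.72062902634656
```

Checks on the placed barrel:
- Its top triangulates to z ≈ 63, against 64 expected when home.
- It stands upright and has been released.

Next I move behind the guard's grip with the fingers shut.

```bash
python3 -m inch '[[[-1,0,0.3,0,0,0,0],[-1,0,0.6,0,0,0,0],[-1,0,0.8,0,0,0,0],[-1,0,0.8,0,0,0,0],[-1,0,0.8,0,0,0,0],[-1,0,0.8,0,0,0,0],[-1,0,0.7,0,0,0,0],[-1,0,0.5,0,0,0,0],[-1,0,0,0,0,0,0],[-1,0,0,0,0,0,0]]]'
python3 -m inch '[[[-1,0,0,0.5,0,0,0],[-1,0,0,0.5,0,0,0],[-1,0,0,0.5,0,0,0],[-1,0,0,0.5,0,0,0],[-1,0,0,0,0,0,0],[-1,0,0,0,0,0,0],[-1,0,0,0,0,0,0],[-1,0,0,0,0,0,0],[-1,0,0,0,0,0,0],[-1,0,0,0,0,0,0]]]'
python3 - <<'E'
from h import *
from workcell import capture,sensors
import pickle
cw=capture("wrist");cd=capture("side");o=sensors.get_obs(); print(o["time"],o["position"],o["ee_rot"],o["ft_force"])
pickle.dump(cw,open("w11.pkl","wb"))
crop(cw,0,0,640,480,1.25,"pics/w11.png"); crop(cd,230,120,390,240,5,"pics/d5.png")
E
```

```text
time: 21.43
position: [560.4, -186.7, 200.5]
ee_rot: [-3.14, 0.002, -0.05]
ft_force: [0.3, 1.0, 0.0]
grip_width: -0.1
time: 22.27
position: [561.7, -186.5, 142.7]
ee_rot: [3.141, -0.002, -0.048]
ft_force: [0.6, 0.7, -0.2]
grip_width: 0.1
22.3667 [ 561.35386858 -186.43155366  142.22288279] [ 3.14114783e+00 -1.09858022e-03 -4.80368860e-02] [-0.43425142  0.45784759 -0.16688234]
```

View pics/w11.png

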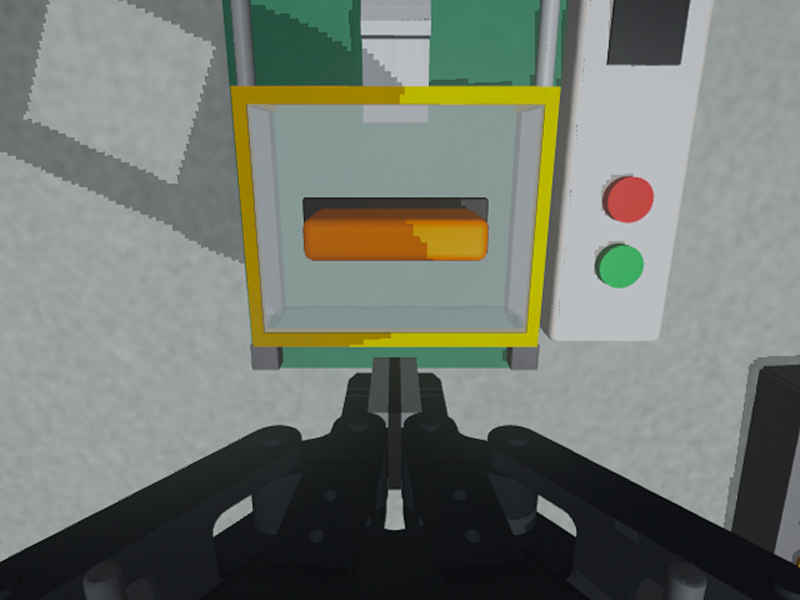

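View pics/d5.png

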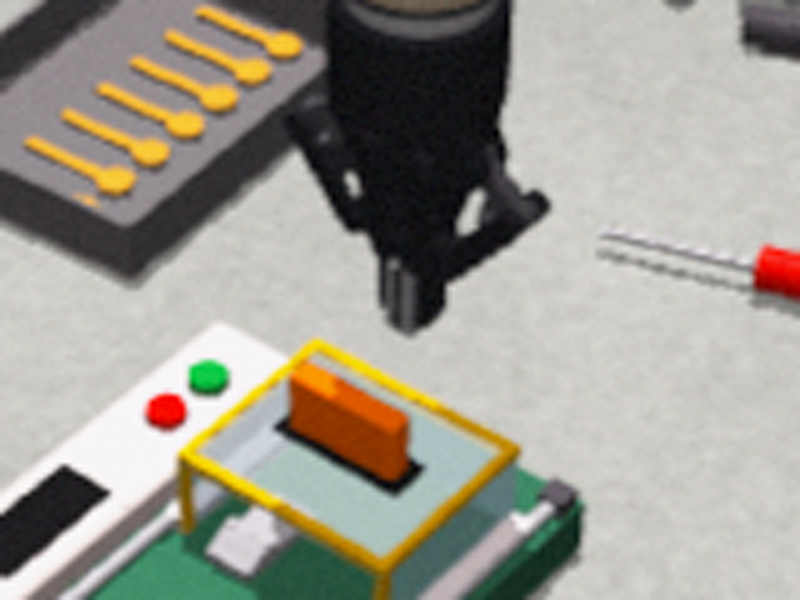

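```bash
python3 -m inch '[[[-1,0,0,0.4,0,0,0],[-1,0,0,0.4,0,0,0],[-1,0,0,0.4,0,0,0],[-1,0,0,0,0,0,0],[-1,0,0,0,0,0,0],[-1,0,-0.3,0,0,0,0],[-1,0,-0.3,0,0,0,0],[-1,0,-0.1,0,0,0,0],[-1,0,0,0,0,0,0],[-1,0,0,0,0,0,0]]]'
python3 - <<'E'
from h import *
from workcell import capture,sensors
import pickle
cw=capture("wrist");cd=capture("side");o=sensors.get_obs(); print(o["time"],o["position"],o["ee_rot"],o["ft_force"])
crop(cw,160,150,480,390,2.5,"pics/w12.png"); crop(cd,230,120,390,240,5,"pics/d6.png")
E
```

```text
time: 23.2
position: [562.4, -164.8, 106.1]
ee_rot: [3.141, -0.001, -0.047]
ft_force: [-0.3, 0.5, -0.3]
grip_width: 0.2
23.3 [ 562.28743013 -165.28745778  105.9258277 ] [ 3.14113200e+00 -7.65163220e-04 -4.76015063e-02] [0.69580306 0.02399084 0.25252919]
```

View pics/w12.png

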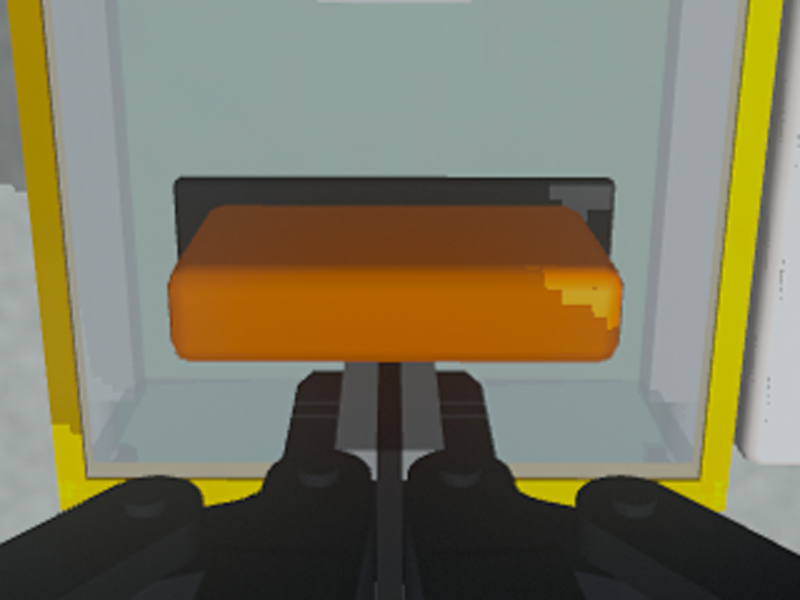

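View pics/d6.png

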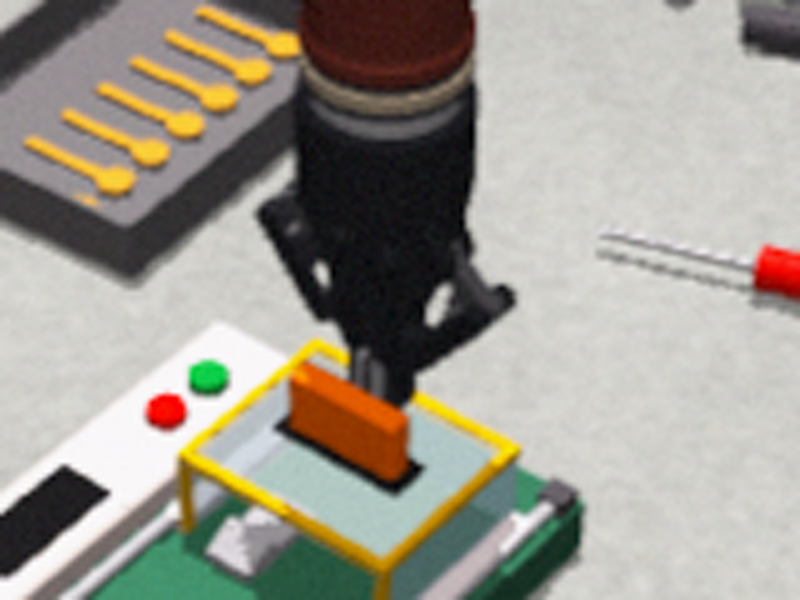

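The closed fingers stand just behind the grip's -y face, centred on it in x. I start to push gently.

```bash
python3 -m inch '[[[-1,0,-0.05,0,0,0,0],[-1,0,-0.05,0,0,0,0],[-1,0,-0.08,0,0,0,0],[-1,0,-0.12,0,0,0,0],[-1,0,-0.15,0,0,0,0],[-1,0,-0.15,0,0,0,0],[-1,0,-0.15,0,0,0,0],[-1,0,-0.15,0,0,0,0],[-1,0,-0.15,0,0,0,0],[-1,0,-0.15,0,0,0,0]]]'
python3 -m inch '[[[-1,0,-0.15,0,0,0,0],[-1,0,-0.15,0,0,0,0],[-1,0,-0.15,0,0,0,0],[-1,0,-0.15,0,0,0,0],[-1,0,-0.15,0,0,0,0],[-1,0,-0.15,0,0,0,0],[-1,0,-0.1,0,0,0,0],[-1,0,-0.05,0,0,0,0],[-1,0,0,0,0,0,0],[-1,0,0,0,0,0,0]]]'
python3 - <<'E'
from h import *
from workcell import capture,sensors
cs=capture("scene");cd=capture("side");o=sensors.get_obs(); print(o["time"],o["position"],o["ee_rot"],o["ft_force"])
crop(cs,220,190,380,310,5,"pics/s7.png"); crop(cd,200,160,360,280,5,"pics/d7.png")
E
```

```text
time: 24.13
position: [563.8, -128.8, 105.6]
ee_rot: [3.141, -0.0, -0.048]
ft_force: [-0.9, -2.2, 0.3]
grip_width: 0.0
time: 24.97
position: [564.9, -97.2, 105.3]
ee_rot: [-3.14, 0.001, -0.048]
ft_force: [-0.1, 1.7, 0.6]
grip_width: 0.0
25.0667 [564.87957299 -97.46923463 105.2319017 ] [-3.14072421e+00  8.89677949e-04 -4.81951003e-02] [ 0.57125346 -0.18494485 -0.52776739]
```

View pics/s7.png

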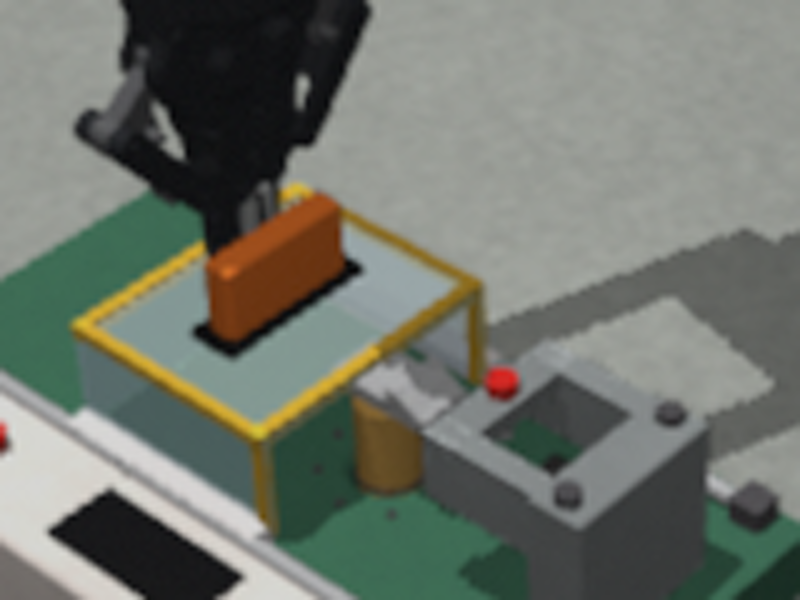

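View pics/d7.png

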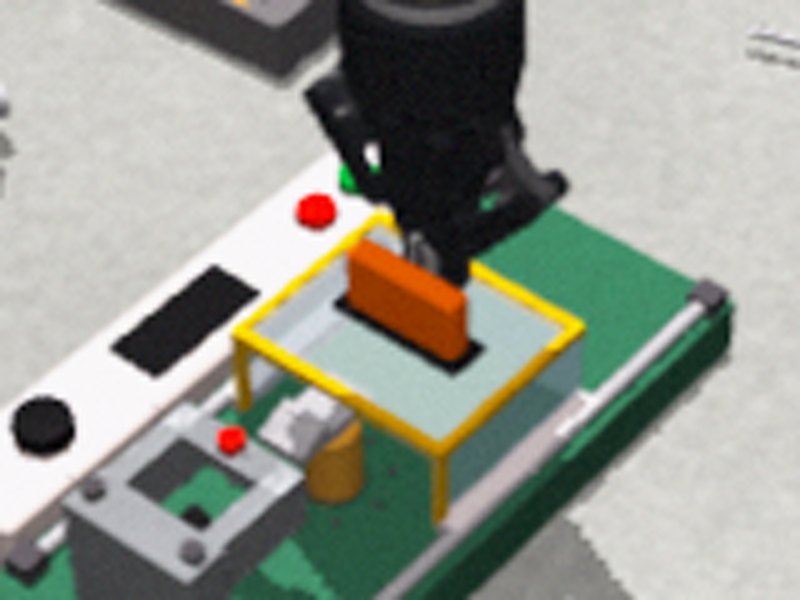

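```bash
python3 -m inch '[[[-1,0,-0.08,0,0,0,0],[-1,0,-0.1,0,0,0,0],[-1,0,-0.1,0,0,0,0],[-1,0,-0.1,0,0,0,0],[-1,0,-0.1,0,0,0,0],[-1,0,-0.1,0,0,0,0],[-1,0,-0.1,0,0,0,0],[-1,0,-0.05,0,0,0,0],[-1,0,0,0,0,0,0],[-1,0,0,0,0,0,0]]]'
python3 -m inch '[[[-1,0,-0.05,0,0,0,0],[-1,0,-0.05,0,0,0,0],[-1,0,-0.05,0,0,0,0],[-1,0,-0.05,0,0,0,0],[-1,0,-0.05,0,0,0,0],[-1,0,0,0,0,0,0],[-1,0,0,0,0,0,0],[-1,0,0,0,0,0,0],[-1,0,0,0,0,0,0],[-1,0,0,0,0,0,0]]]'
python3 - <<'E'
from h import *
from workcell import capture,sensors
cs=capture("scene");cd=capture("side");o=sensors.get_obs(); print(o["time"],o["position"],o["ee_rot"],o["ft_force"])
crop(cs,220,190,380,310,5,"pics/s8.png"); crop(cd,200,160,360,280,5,"pics/d8.png")
E
```

```text
time: 25.9
position: [566.6, -75.4, 105.7]
ee_rot: [-3.141, -0.001, -0.048]
ft_force: [-0.2, -0.2, -0.7]
grip_width: 0.1
time: 26.73
position: [566.5, -68.2, 105.4]
ee_rot: [-3.141, 0.0, -0.048]
ft_force: [-0.1, -0.2, 0.1]
grip_width: -0.2
26.8333 [566.40814629 -68.24145514 105.33681887] [-3.14112107e+00  6.04268218e-04 -4.80570989e-02] [-0.47621213 -0.09357713  0.14307193]
```

View pics/s8.png

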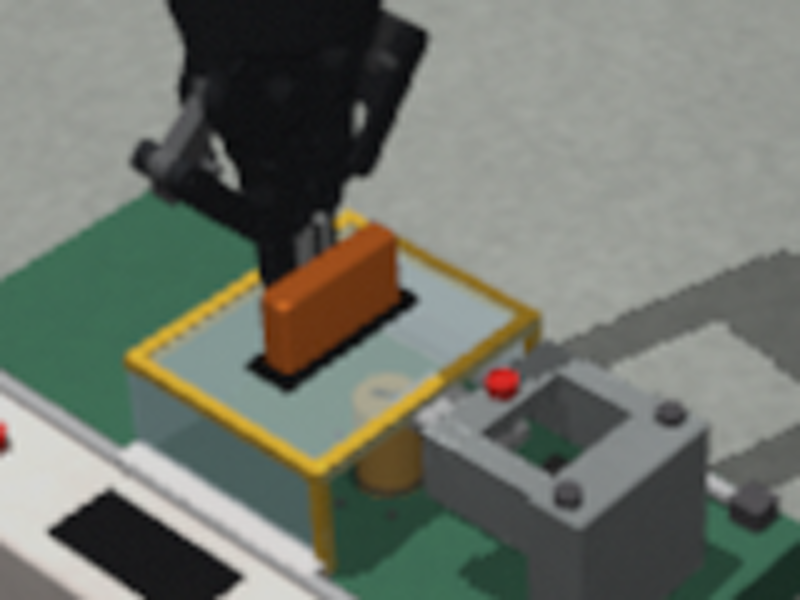

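```bash
python3 -m inch '[[[-1,0,-0.04,0,0,0,0],[-1,0,-0.04,0,0,0,0],[-1,0,-0.04,0,0,0,0],[-1,0,-0.04,0,0,0,0],[-1,0,0,0,0,0,0],[-1,0,0,0,0,0,0],[-1,0,0,0,0,0,0],[-1,0,0,0,0,0,0],[-1,0,0,0,0,0,0],[-1,0,0,0,0,0,0]]]'
python3 -m inch '[[[-1,0,-0.04,0,0,0,0],[-1,0,-0.04,0,0,0,0],[-1,0,-0.04,0,0,0,0],[-1,0,-0.04,0,0,0,0],[-1,0,0,0,0,0,0],[-1,0,0,0,0,0,0],[-1,0,0,0,0,0,0],[-1,0,0,0,0,0,0],[-1,0,0,0,0,0,0],[-1,0,0,0,0,0,0]]]'
```

```text
time: 27.67
position: [566.5, -65.2, 105.3]
ee_rot: [3.139, 0.001, -0.048]
ft_force: [-2.0, -6.3, -0.6]
grip_width: -0.2
time: 28.5
position: [566.8, -60.8, 105.4]
ee_rot: [3.138, 0.001, -0.047]
ft_force: [-0.2, -7.8, -0.3]
grip_width: 0.0
```

```bash
python3 -m inch '[[[-1,0,-0.04,0,0,0,0],[-1,0,-0.04,0,0,0,0],[-1,0,-0.04,0,0,0,0],[-1,0,-0.04,0,0,0,0],[-1,0,0,0,0,0,0],[-1,0,0,0,0,0,0],[-1,0,0,0,0,0,0],[-1,0,0,0,0,0,0],[-1,0,0,0,0,0,0],[-1,0,0,0,0,0,0]]]'
python3 -m inch '[[[-1,0,-0.03,0,0,0,0],[-1,0,-0.03,0,0,0,0],[-1,0,-0.03,0,0,0,0],[-1,0,-0.03,0,0,0,0],[-1,0,0,0,0,0,0],[-1,0,0,0,0,0,0],[-1,0,0,0,0,0,0],[-1,0,0,0,0,0,0],[-1,0,0,0,0,0,0],[-1,0,0,0,0,0,0]]]'
python3 - <<'E'
from h import *
from workcell import capture,sensors
cs=capture("scene");o=sensors.get_obs(); print(o["time"],o["position"],o["ee_rot"],o["ft_force"])
crop(cs,220,190,380,310,5,"pics/s9.png")
E
```

```text
time: 29.33
position: [567.0, -55.6, 105.4]
ee_rot: [3.139, 0.001, -0.048]
ft_force: [-0.8, -6.8, -0.9]
grip_width: -0.5
time: 30.17
position: [567.3, -50.2, 105.3]
ee_rot: [-3.141, 0.001, -0.048]
ft_force: [-0.6, -2.1, -0.6]
grip_width: 0.3
30.2167 [567.32664778 -50.21256157 105.35548334] [-3.14114476e+00  4.52280436e-04 -4.79409507e-02] [-0.67497025 -0.88582497 -0.65286329]
```

View pics/s9.png

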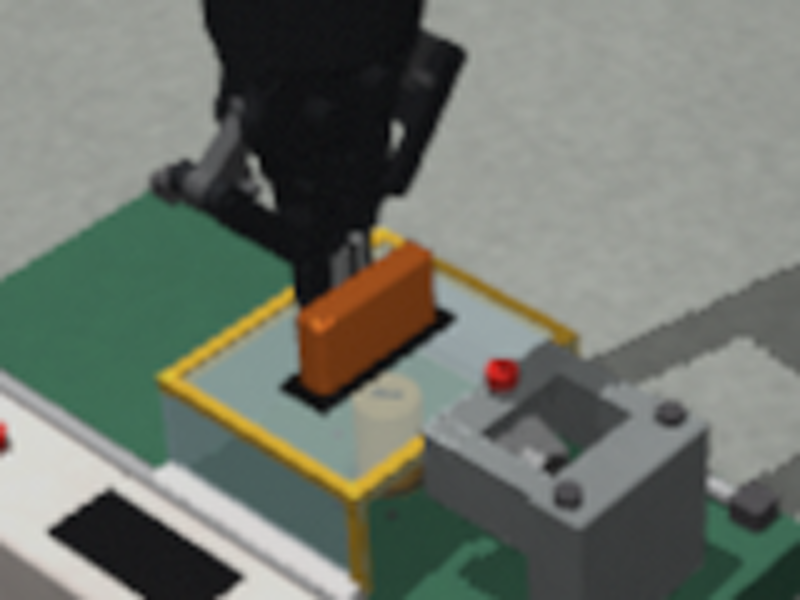

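```bash
python3 -m inch '[[[-1,0,-0.03,0,0,0,0],[-1,0,-0.03,0,0,0,0],[-1,0,-0.03,0,0,0,0],[-1,0,0,0,0,0,0],[-1,0,0,0,0,0,0],[-1,0,0,0,0,0,0],[-1,0,0,0,0,0,0],[-1,0,0,0,0,0,0],[-1,0,0,0,0,0,0],[-1,0,0,0,0,0,0]]]'
python3 - <<'E'
from h import *
from workcell import capture,sensors
cs=capture("scene");o=sensors.get_obs(); print(o["time"],o["position"],o["ft_force"])
crop(cs,300,240,380,300,10,"pics/s10.png")
E
```

```text
time: 31.05
position: [567.9, -47.7, 105.7]
ee_rot: [-3.141, -0.001, -0.048]
ft_force: [-0.1, 0.3, 0.3]
grip_width: 0.0
31.1 [567.83142138 -47.70537669 105.65184398] [ 0.09682194  0.05921488 -0.10926712]
```

View pics/s10.png

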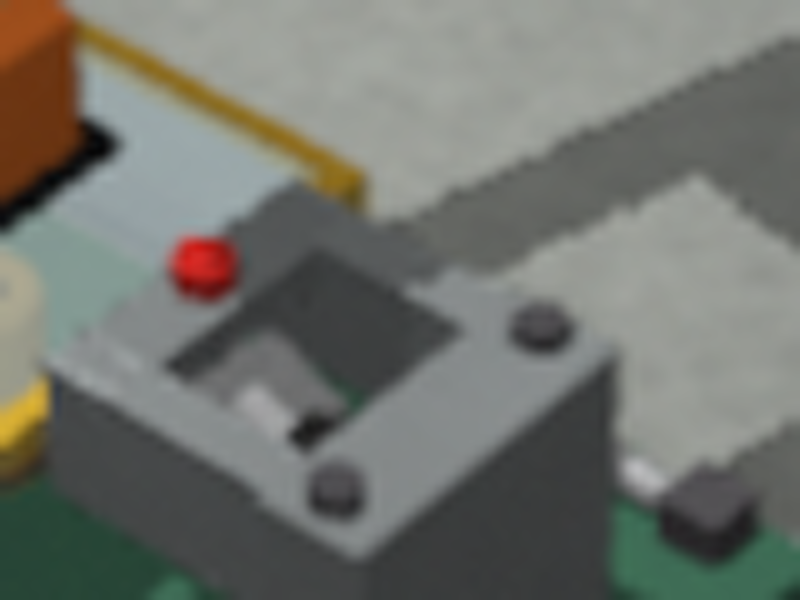

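```bash
python3 -m inch '[[[-1,0,-0.03,0,0,0,0],[-1,0,-0.03,0,0,0,0],[-1,0,0,0,0,0,0],[-1,0,0,0,0,0,0],[-1,0,0,0,0,0,0],[-1,0,0,0,0,0,0],[-1,0,0,0,0,0,0],[-1,0,0,0,0,0,0],[-1,0,0,0,0,0,0],[-1,0,0,0,0,0,0]]]'
python3 - <<'E'
from h import *
from workcell import capture,sensors
cs=capture("scene");o=sensors.get_obs(); print(o["time"],o["position"],o["ft_force"])
crop(cs,300,240,380,300,10,"pics/s11.png")
E
```

```text
time: 31.93
position: [567.9, -47.2, 105.7]
ee_rot: [3.14, -0.0, -0.048]
ft_force: [0.1, -5.5, 0.0]
grip_width: 0.2
31.9833 [567.87438978 -47.16488492 105.67459756] [-0.09066083 -6.22604795 -0.29252661]
```

View pics/s11.png

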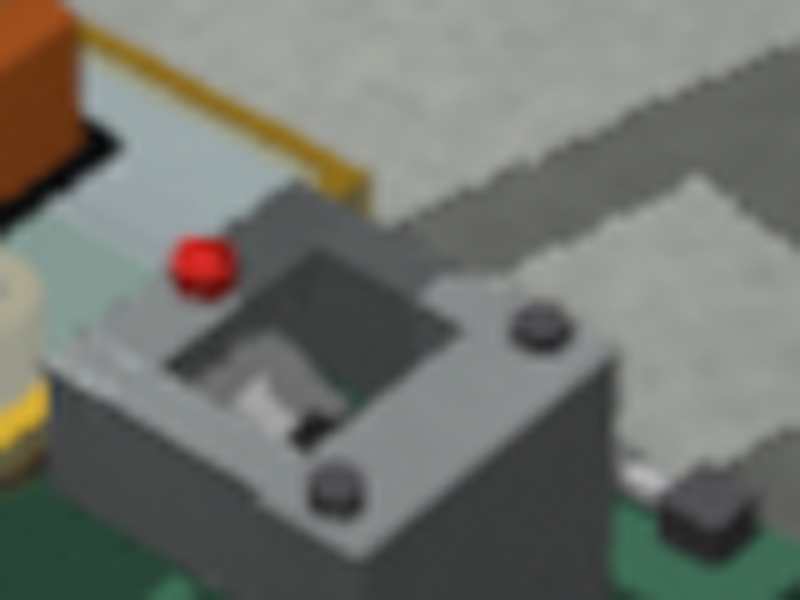

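The red cap is back down at (205,267), its starting height; it was at about 250 when lifted. So the latch has clicked. I back off and check that the guard holds.

```bash
python3 -m inch '[[[-1,0,0.1,0,0,0,0],[-1,0,0.3,0,0,0,0],[-1,0,0.5,0,0,0,0],[-1,0,0.3,0,0,0,0],[-1,0,0,-0.5,0,0,0],[-1,0,0,-0.8,0,0,0],[-1,0,0,-0.8,0,0,0],[-1,0,0,-0.8,0,0,0],[-1,0,0,-0.5,0,0,0],[-1,0,0,0,0,0,0]]]'
python3 - <<'E'
from h import *
from workcell import capture,sensors
import pickle
cs=capture("scene");cd=capture("side");cw=capture("wrist");o=sensors.get_obs(); print(o["time"],o["position"],o["ft_force"])
pickle.dump((cs,cd,cw),open("c5.pkl","wb"))
crop(cs,300,240,380,300,10,"pics/s12.png");crop(cs,220,190,380,310,5,"pics/s13.png");crop(cw,0,0,640,480,1.25,"pics/w13.png");crop(cd,200,160,360,280,5,"pics/d13.png")
def red(c,box):
    u0,v0,u1,v1=box;I=c["image"][v0:v1,u0:u1].astype(int);m=(I[...,0]>120)&(I[...,1]<70)&(I[...,2]<70);v,u=np.nonzero(m);return u.mean()+u0,v.mean()+v0,m.sum()
for f in ("c0","c3"):
    a=pickle.load(open(f+".pkl","rb")); print(f,red(a[0],(310,255,335,280)),red(a[1],(235,240,255,258)))
print(red(cs,(310,255,335,280)),red(cd,(235,240,255,258)))
E
```

```text
time: 32.82
position: [568.9, -82.8, 212.3]
ee_rot: [3.141, -0.009, -0.048]
ft_force: [1.2, 0.2, 0.6]
grip_width: -0.0
32.9667 [565.30788535 -81.87819247 206.4068702 ] [-0.78249259 -0.00223163 -0.24533386]
c0 (np.float64(319.8695652173913), np.float64(265.5217391304348), np.int64(23)) (np.float64(245.89473684210526), np.float64(247.42105263157896), np.int64(19))
c3 (np.float64(319.88461538461536), np.float64(265.65384615384613), np.int64(26)) (np.float64(245.89473684210526), np.float64(247.42105263157896), np.int64(19))
(np.float64(320.0), np.float64(265.59090909090907), np.int64(22)) (np.float64(245.8421052631579), np.float64(247.6315789473684), np.int64(19))
```

View pics/s13.png

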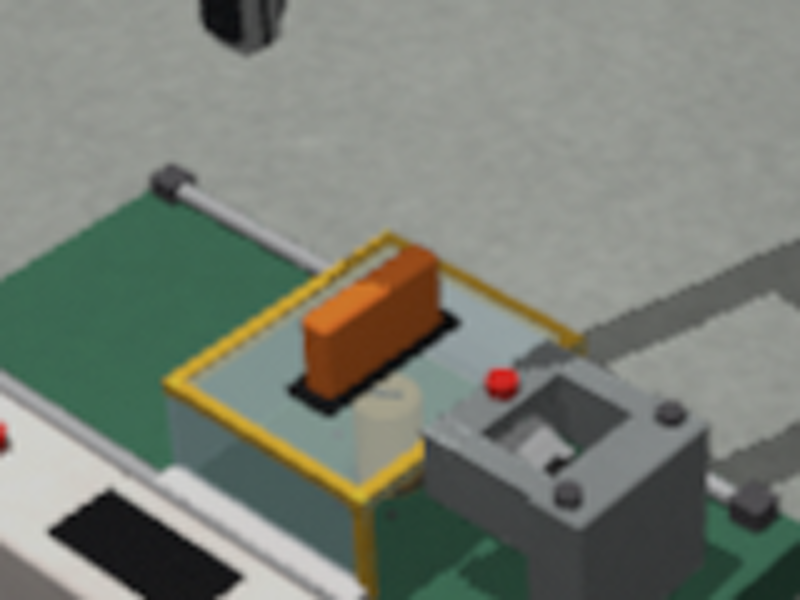

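View pics/w13.png

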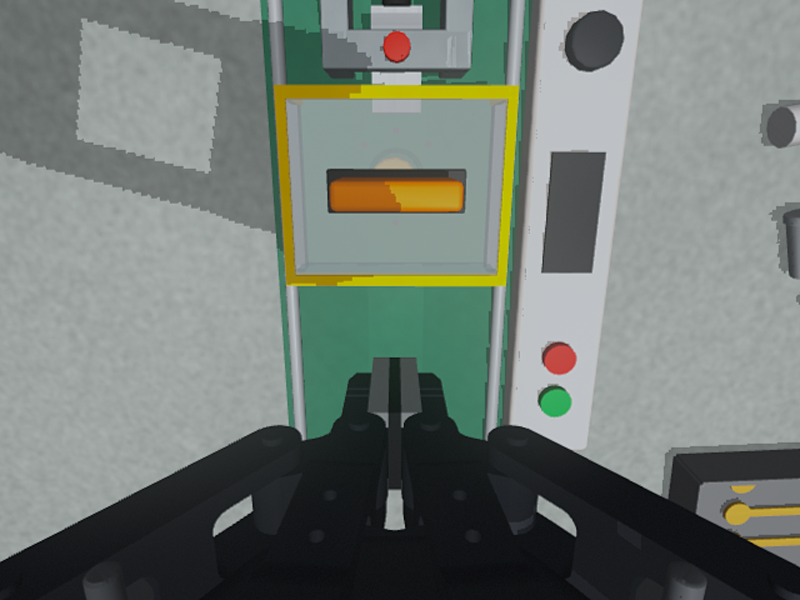

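View pics/d13.png

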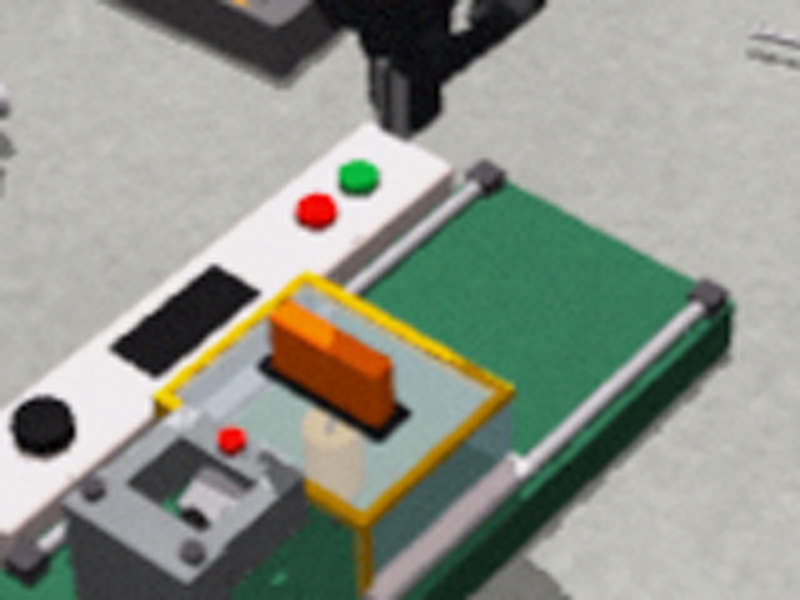

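```bash
python3 -m inch '[[[-1,0,0,-0.3,0,0,0],[-1,0,0,0,0,0,0],[-1,0,0,0,0,0,0],[-1,0,0,0,0,0,0],[-1,0,0,0,0,0,0],[-1,0,0,0,0,0,0],[-1,0,0,0,0,0,0],[-1,0,0,0,0,0,0],[-1,0,0,0,0,0,0],[-1,0,0,0,0,0,0]]]'
python3 - <<'E'
from h import *
from workcell import capture,sensors
import pickle
a=pickle.load(open("c5.pkl","rb")); z=pickle.load(open("c0.pkl","rb"))
cs=capture("scene");cd=capture("side")
def org(c):
    I=c["image"].astype(int);m=(I[...,0]>150)&(I[...,1]>50)&(I[...,1]<125)&(I[...,2]<45);n,l,st,ce=cv2.connectedComponentsWithStats(m.astype(np.uint8));k=1+st[1:,4].argmax();return ce[k],st[k,4]
for n,p in (("start",z[:2]),("after",a[:2]),("now",(cs,cd))): 
    q=[org(c) for c in p]; print(n,q,tri(p,[x[0] for x in q]))
d=np.abs(cs["image"].astype(int)-z[0]["image"].astype(int)).max(2)
print("diff at bystanders:",d[318:350,420:442].max(),d[345:378,490:545].max(),d[180:228,158:208].max(),"pink/red",d[293:322,402:425].max(),d[277:308,483:505].max())
cv2.imwrite("pics/final.png",cs["image"][:,:,::-1])
E
```

```text
time: 33.8
position: [566.0, -82.0, 216.5]
ee_rot: [-3.142, -0.0, -0.048]
ft_force: [-0.8, 0.2, 0.1]
grip_width: 0.1
start [(array([249.87903226, 223.78225806]), np.int32(124)), (array([299.39090909, 199.21818182]), np.int32(110))] (array([ 565.63031647, -143.07221668,  110.08435345]), np.float64(0.11651581128282373))
after [(array([291.43119266, 249.11009174]), np.int32(109)), (array([268.06976744, 229.65116279]), np.int32(86))] (array([569.07161353, -35.23688908, 102.24757623]), np.float64(0.23978560936458848))
now [(array([291.28971963, 249.27102804]), np.int32(107)), (array([267.90588235, 229.56470588]), np.int32(85))] (array([569.51805509, -35.21621937, 102.20066338]), np.float64(0.22012430040157938))
diff at bystanders: 9 10 10 pink/red 10 9
```

View pics/final.png

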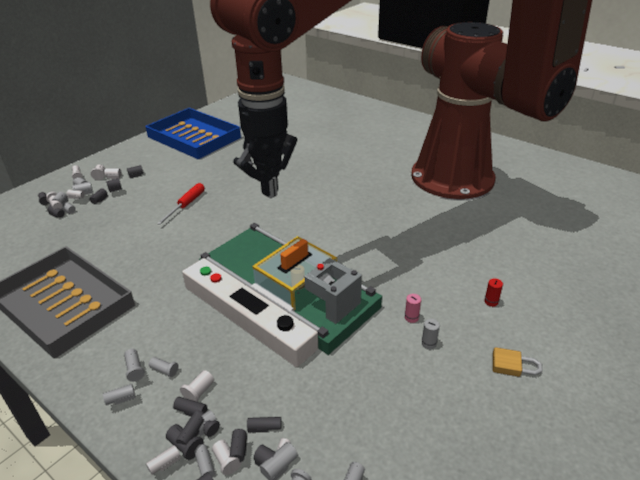

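Run:
```python
from workcell import r,sensors
print(r.finish_job(), sensors.get_obs()["time"])
```

```text
the job is handed in; nothing more can be done
the job is handed in; nothing more can be done
```

The brass barrel is in the nest and released, the guard is shut and held by its latch, and the job was handed in at about 34 s.

**Barrel:** I gripped the brass barrel and lowered it into the nest until it met the floor. It then had about 1.5 mm of play between the walls. After I let go it stood upright with its top at z ≈ 63 mm; 64 mm is expected when fully home.

**Guard:** I pushed the grip's -y face with closed fingers.
- **Push:** Readings taken after each small step showed at most about 8 N on the ramp. After the click I made one more small step, which read about 6 N, then backed off.
- **Latch:** The red cap rose on the ramp, then returned to its starting pixel height in both cameras.
- **Hold:** With the robot clear, the guard did not move between two looks about a second apart.

**Bystanders:** The steel barrel, padlock, screwdriver and the pink and red look-alikes show no change from the first scene picture.

**Checks that were weak or disagreed:**
- The wrist camera and the two fixed cameras differed by about 2–3 mm on the barrel and nest positions. I used the wrist view and the contact forces for the insertion.
- Bumper compression was judged only from the push force.
- I did not pull back on the guard to test the latch.

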